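Pack up the square plates to the height gauge

ROBOT

A 6-joint arm with a two-finger parallel gripper is mounted at the origin on the work surface. World frame = base frame: x ahead of the robot, y to its left, z up, the work surface at z = 0. Lengths are in m, angles in rad, forces in N, time in s.
With the tool pointing down it reaches from about 0.35 to 0.975 m from the base axis. Payload 4.9 kg.
Tool frame: the origin (TCP) lies midway between the tips of the shut fingers; the grasp point (between the pads) lies 19 mm behind it; y points along the fingers, z is the direction in which the jaws open and shut, and the axes are right-handed (so a half turn about y gives the same grasp; the last joint's range is limited). The gripper opens to 85 mm and grips with 20 to 120 N. Pads are 22 mm wide; open, the fingers measure 114 mm over their backs; the gripper's body (76 mm by 85 mm) begins 54 mm behind the grasp point. The pads swing forward as they close: fully open they stand 13 mm farther back than shut.
Start: joints at [1.208, 0.053, 1.613, -0, 1.476, -0.119], TCP at [0.151, 0.607, 0.207] pointing down, gripper open.
Joint ranges: [-3.01, 3.01], [-1.01, 2.22], [0.06, 2.58], [-1.02, 4.17], [0.09, 2.62], [-3.14, 3.14]. Speed limits (rad/s): [2.57, 2.57, 3.14, 3.14, 3.14, 3.14].

INTERFACE

Orientations are given as a unit quaternion [w, x, y, z].
In Python, from plant import * gives the robot as it stands.
- The arm moves only by the shell command python3 -m crank 'ROWS'. ROWS is JSON, a list that holds one entry, the list of rows, each a list of 5 numbers: the gripper command: -1 is shut, 1 is fully open, values between are in proportion, then the shift along the tool's x, y, z in cm, then the turn about the tool's y in degrees. In form: [[[jaw, dx, dy, dz, twist], ...]]. A call has 1 to 8 rows; each row shifts and turns the commanded pose from where the row before left it, along the tool's axes as they then stand; what a row does not reach is not made up. A row lasts 1/8 s, in which the tool goes at most 62.5 mm and 10.7 degrees, less where a joint would pass 70% of its speed; a pose out of reach is approached as far as the arm can. A call with a gripper value outside its range is refused whole. The fingers move at their own pace and stop on an object; the grip force is fixed at half the most. Time passes only in rows, so rows that do not move let the fingers close. It gives the time, the measured TCP pose, the force and the opening at its end, in the units of the state.
- state(): the state, without advancing time (a new reading comes with each control period).
- grab_frame(name): name is "scene" or "top" or "wrist"; returns a dict with "frame" (420x560x3 uint8, red, green, blue), "fx", "fy", "cx", "cy" (pixels), "D" ([k1, k2, p1, p2, k3] as OpenCV has them; the pictures are not rectified), "pose" (4x4, takes a point from camera to world coordinates). Camera axes: x right, y up, looking along -z (the intrinsics and any distortion apply to the point x, -y, -z); pixel columns grow to the right and rows downward; lengths in m; the calibration is good to about 2 mm. A picture is of the moment at which its call begins. There is no depth.
- job_done(): hands the job in, once; it reports no verdict.
The state is a dict: "time": time; "joint_pos": joint angles; "joint_vel": joint speeds; "joint_efforts": joint torques, N m; "tool_pos": TCP position; "tool_rot": TCP orientation; "contact_force": force on the tool from outside, world axes, zero at the start; "ft_torque": the same for the moment, N m; "gripper_width": opening from 0.0 (shut) to 1.0 (fully open).
Only numpy, scipy, OpenCV 4.12 (cv2) and the standard library are available. Lean on these libraries where they do the work, as an engineer would, in place of code of your own. Each camera call takes 0.05 s, during which the arm holds its last target.

TASK

On the seat of the height gauge, stack the square aluminium plates one at a time, the largest first and then each next smaller one, centred and with their edges square to the gauge's base, and stop when the top of the stack is level with the gauge's finger. Then lay the square plate that is left over flat in the empty blue bin. Leave the round, six-sided and oblong parts where they lie.

Things in the scene. Friction and masses are not known exactly. Their poses are not given: they have to be found in the camera images.
- gauge: Fixed dark steel height gauge. Base 155 x 110 x 12 mm, seat (66 mm square) outlined in white. Origin: on the bench under the seat's centre; base reaches 55 mm to -x and +-y, 100 mm to +x. +x points to a column (16 x 24 mm, 83 mm from the origin, 76 mm high) with a brass finger towards the seat, tip 48 mm from the origin. Its upper face is the mark: 60 mm above the seat, 72 above the bench.
- bin: The empty blue plastic stacking bin on the mat, fixed (other blue bins, at the bench's edges, hold stock). Outer 136 x 136 mm, walls and floor 4 mm thick. Origin: centre of its underside. The low front (lip 22 mm high) faces its -x; the back and the rear of the side walls are 45 mm high.
- plate_60: Largest square plate, 60 x 60 mm, 24 mm thick, aluminium, with a small black centre bore on its top face. Origin: centre of its underside; x and y along its edges, z up.
- plate_52: Second square plate, 52 x 52 mm, 20 mm thick, aluminium, with a small black centre bore on its top face. Origin and axes as for the largest.
- plate_44: Third square plate, 44 x 44 mm, 16 mm thick, aluminium, with a small black centre bore on its top face. Origin and axes as for the largest.
- plate_36: Smallest square plate, 36 x 36 mm, 14 mm thick, aluminium, with a small black centre bore on its top face. Origin and axes as for the largest.
- round_56: Round aluminium disc, 56 mm diameter, 20 mm thick, lying flat; not wanted. Origin: centre of its underside.
- round_40: Round aluminium disc, 40 mm diameter, 14 mm thick, lying flat; not wanted. Origin: centre of its underside.
- bar: Oblong aluminium bar with two small black bores, 84 mm along its x, 28 mm along its y, 14 mm thick, lying flat; not wanted. Origin: centre of its underside.
- hex_50: Six-sided steel nut blank, 50 mm across the flats, 18 mm thick, lying flat, black centre bore; not wanted. Origin: centre of its underside.
Mind the look-alikes: they are no part of the job. What is shaped like the plate_44 but pink or red is not meant. What is shaped like the plate_60 but orange is not meant.

How it is judged:
By the outcome, as a careful person would: the job done as asked, in the order asked, and still so for the second after the job is handed in, with the robot touching nothing.
It also fails if it takes over 99 s, if anything falls off the work surface, if the arm or the gripper's body presses on something with over 40 N, if the wrist force passes 120 N, or if a joint passes its speed limit or range.

## Working session

There is one attempt and no reset: what is moved stays moved. The work goes in short steps, Python scripts to look and compute and a shell command to move; the robot and the scene stay as the last step left them, time stands still between calls to the robot, and variables do not carry over. Pictures are saved under pics/ and viewed, and the job is handed in when it is done.

```bash
mkdir -p pics; ls
python3 - <<'E'
from plant import *
import cv2
for n in ["scene","top","wrist"]:
    f=grab_frame(n); cv2.imwrite(f"pics/{n}0.png",f["frame"][:,:,::-1])
    print(n,f["fx"],f["fy"],f["cx"],f["cy"],f["D"]);print(f["pose"])
print(state())
E
```

```text
pics
scene 509.91340052858607 509.91340052858607 272.0342847393746 207.24023642887158 [-0.08095418  0.          0.          0.          0.        ]
[[-0.52527803 -0.47293671  0.70739937  1.18870853]
 [ 0.85091921 -0.28762571  0.43955427  0.43849739]
 [-0.0044151   0.83282791  0.55351439  0.56166893]
 [ 0.          0.          0.          1.        ]]
top 383.41650882074043 383.41650882074043 284.0789112995224 210.9489847099419 [-0.04503368  0.          0.          0.          0.        ]
[[ 1.36996594e-02  9.88347235e-01 -1.51598360e-01  3.86579170e-01]
 [-9.99901163e-01  1.30621126e-02 -5.20060039e-03 -6.58807070e-04]
 [-3.15980416e-03  1.51654623e-01  9.88428496e-01  8.50173990e-01]
 [ 0.00000000e+00  0.00000000e+00  0.00000000e+00  1.00000000e+00]]
wrist 291.2613613452474 291.2613613452474 281.27541548109235 208.18533791824902 [0.01904206 0.         0.         0.         0.        ]
[[ 2.42316364e-01 -9.34086783e-01 -2.62230170e-01  8.31416173e-02]
 [ 9.70197278e-01  2.33257373e-01  6.56371742e-02  6.22496166e-01]
 [-1.43696052e-04 -2.70319959e-01  9.62770533e-01  3.72458111e-01]
 [ 0.00000000e+00  0.00000000e+00  0.00000000e+00  1.00000000e+00]]
{'time': 0.15, 'joint_pos': array([ 1.20797307e+00,  5.32305134e-02,  1.61396454e+00,  1.65308531e-05,
        1.47599071e+00, -1.19014867e-01]), 'joint_vel': array([ 0.00028816, -0.00439556, -0.00630855, -0.00044157, -0.0006183 ,
       -0.00100093]), 'joint_efforts': array([ 5.52117490e-04, -3.94244456e+01, -3.70719874e+01, -1.16060614e-04,
        4.67941310e-03,  6.47665388e-06]), 'tool_pos': array([0.15069478, 0.60603034, 0.20643817]), 'tool_rot': array([-0.70131337,  0.70240456, -0.08612651,  0.08584643]), 'contact_force': array([-0.02273874,  0.90947593,  0.14193989]), 'ft_torque': array([-0.06612006,  0.00989074,  0.00753908]), 'gripper_width': 0.9979355660276152}
```

View pics/scene0.png

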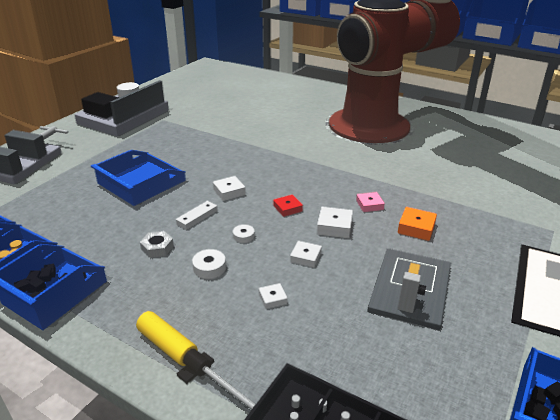

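View pics/top0.png

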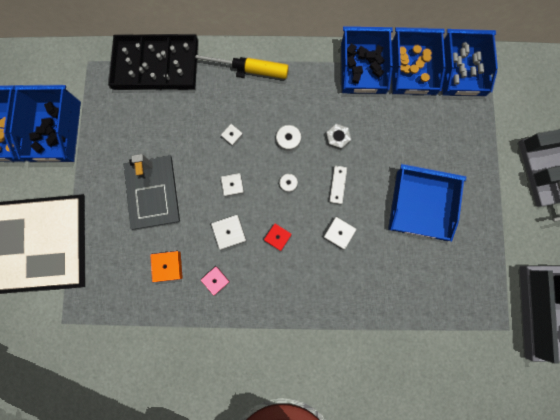

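View pics/wrist0.png

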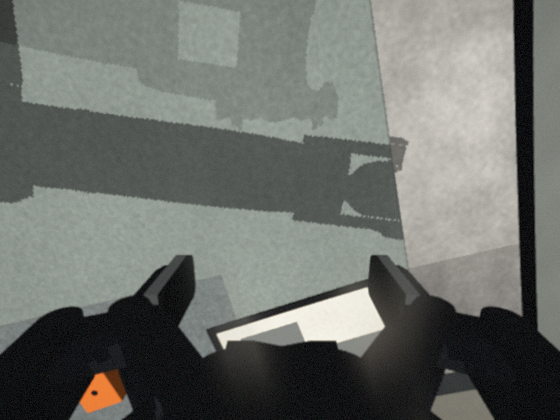

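Top view: the white squares are at about (228,232), (340,233), (232,184) and (231,134). They should be plates 60, 52, 44 and 36. The look-alikes are orange (165,266), red (277,237) and pink (214,281). The gauge is at (152,195) and the empty bin at (427,203). I'll confirm this with measurements and a crop.

```bash
cat > h.py <<'E'
import numpy as np, cv2
from plant import *
def ray(f,px):
    px=np.asarray(px,float).reshape(-1,1,2)
    K=np.array([[f["fx"],0,f["cx"]],[0,f["fy"],f["cy"]],[0,0,1]])
    u=cv2.undistortPoints(px,K,np.asarray(f["D"],float)).reshape(-1,2)
    d=np.c_[u[:,0],-u[:,1],-np.ones(len(u))]@f["pose"][:3,:3].T
    return f["pose"][:3,3],d
def onz(f,px,z):
    o,d=ray(f,px); return o+d*((z-o[2])/d[:,2])[:,None]
def proj(f,P):
    P=np.asarray(P,float).reshape(-1,3); c=(P-f["pose"][:3,3])@f["pose"][:3,:3]
    K=np.array([[f["fx"],0,f["cx"]],[0,f["fy"],f["cy"]],[0,0,1]])
    q=np.c_[c[:,0],-c[:,1],-c[:,2]]
    return cv2.projectPoints(q,np.zeros(3),np.zeros(3),K,np.asarray(f["D"],float))[0].reshape(-1,2)
def whites(f,thr=175,sat=40,amin=60):
    im=f["frame"]; mx=im.max(2).astype(int); mn=im.min(2).astype(int)
    m=((mx>thr)&(mx-mn<sat)).astype(np.uint8)
    cs,_=cv2.findContours(m,cv2.RETR_EXTERNAL,cv2.CHAIN_APPROX_NONE)
    return [c.reshape(-1,2) for c in cs if cv2.contourArea(c)>amin]
def rect(W):
    (c,s,a)=cv2.minAreaRect((W[:,:2]*1000).astype(np.float32)); return np.array(c)/1000,s,a
E
python3 - <<'E'
from h import *
for n in ["top","scene"]:
    f=grab_frame(n)
    for c in whites(f):
        m=c.mean(0)
        if n=="top" and not(190<m[0]<380 and 100<m[1]<300): continue
        if n=="scene" and not(130<m[0]<360 and 150<m[1]<320): continue
        for z in [.014,.02,.024] :
            C,s,a=rect(onz(f,c,z)); print(n,m.round(),z,C.round(4),np.round(s,1),round(a,1))
    if n=="top": cv2.imwrite("pics/topc.png",cv2.resize(f["frame"][100:300,110:480,::-1],None,fx=2.1,fy=2.1,interpolation=cv2.INTER_CUBIC))
E
```

```text
top [340. 233.] 0.014 [ 0.4686 -0.1195] [51.9 51.8] 59.9
top [340. 233.] 0.02 [ 0.4681 -0.1186] [51.5 51.4] 59.9
top [340. 233.] 0.024 [ 0.4677 -0.118 ] [51.3 51.2] 59.9
top [228. 232.] 0.014 [0.4679 0.1257] [59.6 59.7] 19.5
top [228. 232.] 0.02 [0.4673 0.1248] [59.1 59.3] 19.5
top [228. 232.] 0.024 [0.4669 0.1242] [58.8 59. ] 19.5
top [288. 182.] 0.014 [ 0.5804 -0.0052] [36.8 36.9] 46.3
top [288. 182.] 0.02 [ 0.579  -0.0052] [36.5 36.7] 46.3
top [288. 182.] 0.024 [ 0.5781 -0.0052] [36.3 36.5] 46.3
top [232. 184.] 0.014 [0.5745 0.1212] [43.7 43. ] 11.3
top [232. 184.] 0.02 [0.5732 0.1203] [43.4 42.7] 11.3
top [232. 184.] 0.024 [0.5723 0.1197] [43.2 42.4] 11.3
top [338. 184.] 0.014 [ 0.5775 -0.1165] [27.5 83.6] 82.0
top [338. 184.] 0.02 [ 0.5761 -0.1156] [27.3 83. ] 82.0
top [338. 184.] 0.024 [ 0.5752 -0.1151] [27.2 82.6] 82.0
top [288. 136.] 0.014 [ 0.6879 -0.004 ] [52.5 52.5] 0.7
top [288. 136.] 0.02 [ 0.6857 -0.0039] [52.1 52.1] 0.7
top [288. 136.] 0.024 [ 0.6843 -0.0039] [51.8 51.9] 0.7
top [339. 135.] 0.014 [ 0.6918 -0.1177] [53.4 47.4] 15.3
top [339. 135.] 0.02 [ 0.6896 -0.1169]
[... 919 characters left out ...]
3.9] 44.2
scene [243. 230.] 0.014 [ 0.5805 -0.0024] [40.2 38.5] 2.2
scene [243. 230.] 0.02 [0.5871 0.0024] [39.8 38.1] 2.2
scene [243. 230.] 0.024 [0.5916 0.0057] [39.5 37.8] 2.2
scene [335. 217.] 0.014 [0.4535 0.1217] [63.4 61.5] 19.4
scene [335. 217.] 0.02 [0.4615 0.1252] [62.7 60.9] 19.4
scene [335. 217.] 0.024 [0.4669 0.1275] [62.3 60.4] 19.4
scene [196. 212.] 0.014 [ 0.5773 -0.1131] [28.6 84. ] 81.9
scene [196. 212.] 0.02 [ 0.584  -0.1071] [28.3 83.1] 81.9
scene [196. 212.] 0.024 [ 0.5885 -0.1031] [28.1 82.5] 81.9
scene [228. 184.] 0.014 [ 0.4608 -0.1216] [54.7 53.3] 60.6
scene [228. 184.] 0.02 [ 0.4688 -0.1155] [54.1 52.7] 60.6
scene [228. 184.] 0.024 [ 0.4741 -0.1114] [53.7 52.3] 60.6
```

View pics/topc.png

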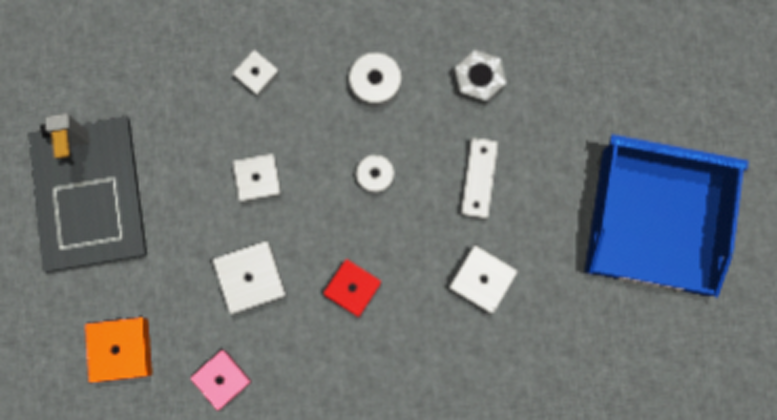

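The crop confirms the identities. The square white plates measure 59, 51.5, 43.5 and 35 mm, and the round, hex, oblong and coloured parts are clearly different. 24+20+16 = 60 mm reaches the finger, so plate_36 goes in the bin. Next I'll measure the gauge and bin.

Run:
```python
from h import *
from scipy.spatial.transform import Rotation as R
for n,box in [("top",(125,175,215,235)),("scene",(370,245,455,330))]:
    f=grab_frame(n); x0,y0,x1,y1=box if n=="scene" else (125,180,182,225)
    im=f["frame"].astype(int); g=im.min(2)
    sub=f["frame"][y0-20:y1+10,x0-5:x1+5,::-1]
    cv2.imwrite(f"pics/g_{n}.png",cv2.resize(sub,None,fx=6,fy=6,interpolation=cv2.INTER_CUBIC))
    m=((g>120)&(im.max(2)-g<40)).astype(np.uint8); mm=np.zeros_like(m); mm[y0:y1,x0:x1]=m[y0:y1,x0:x1]
    nn,l,st,ce=cv2.connectedComponentsWithStats(mm,connectivity=8)
    for i in range(1,nn):
        if st[i,4]<20: continue
        ys,xs=np.where(l==i); C,s,a=rect(onz(f,np.c_[xs,ys],.012)); print(n,st[i],C.round(4),np.round(s,1),round(a,1))
s=state();Rm=R.from_quat(np.r_[s["tool_rot"][1:],s["tool_rot"][0]]).as_matrix();print(Rm.round(3))
f=grab_frame("top");cv2.imwrite("pics/b_top.png",cv2.resize(f["frame"][155:250,380:475,::-1],None,fx=6,fy=6,interpolation=cv2.INTER_CUBIC))
```

```text
top [135 184  33  35 200] [0.5338 0.3012] [69.7 69.2] 10.3
scene [ 370  245   85   85 1760] [0.5421 0.2981] [210.2 143.6] 15.3
scene [390 257  47  36 229] [0.5331 0.3027] [70.7 68.4] 10.7
scene [403 272  18  10 122] [0.5408 0.3022] [18.4 26.5] 10.9
scene [370 313  63  17 508] [0.6457 0.3193] [32. 90.] 30.7
[[ 0.97  -0.     0.241]
 [-0.241 -0.     0.97 ]
 [-0.    -1.    -0.   ]]
```

View pics/g_top.png

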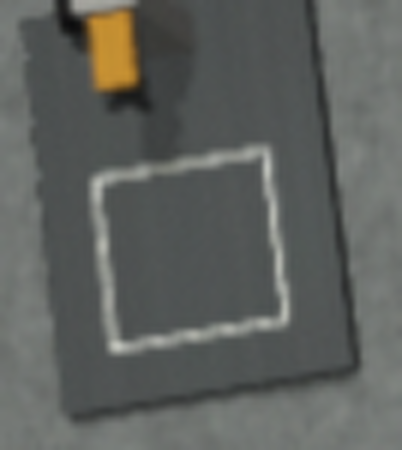

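View pics/g_scene.png

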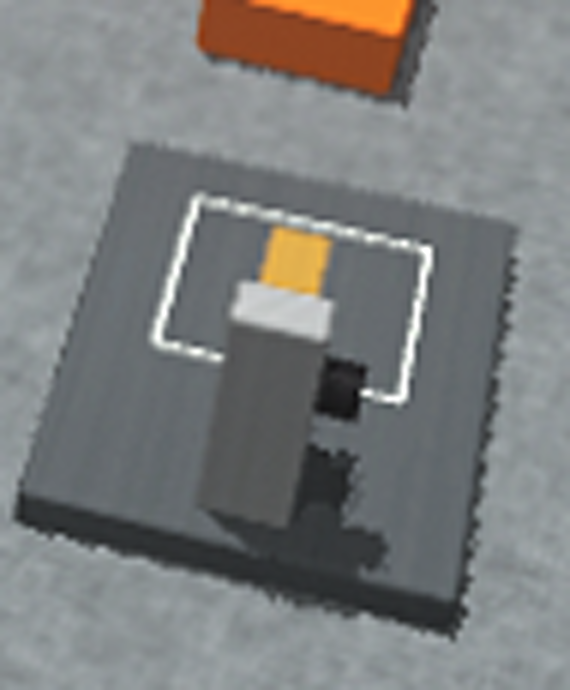

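View pics/b_top.png

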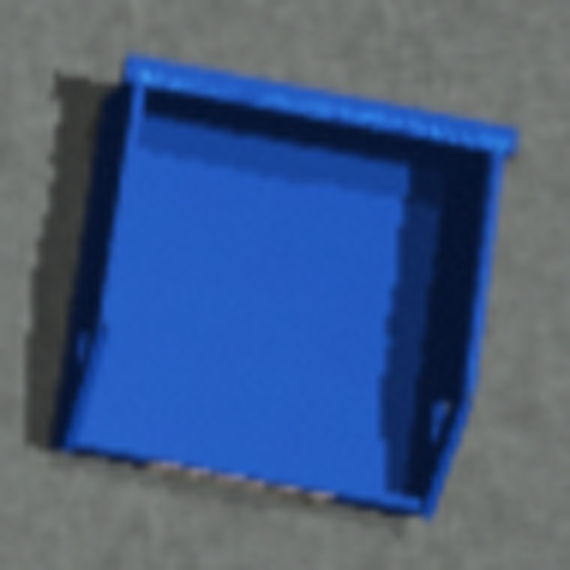

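The gauge seat is at about (0.533, 0.302), yaw about 10°, with the column towards +x. The bin is upright and open, with its low front at the bottom of the top view. Next I'll write helpers for the motion deltas and fly over the gauge for a closer wrist look.

```bash
cat >> h.py <<'E'
from scipy.spatial.transform import Rotation as R
from scipy.optimize import least_squares
def tool():
    s=state(); q=s["tool_rot"]; Rm=R.from_quat(np.r_[q[1:],q[0]]).as_matrix()
    return s,np.array(s["tool_pos"]),Rm,np.degrees(np.arctan2(Rm[1,0],Rm[0,0]))
def go(x,y,z,yaw):
    s,p,Rm,y0=tool(); tw=-(yaw-y0)
    R2=R.from_euler('z',yaw,degrees=True).as_matrix()@np.array([[1,0,0],[0,0,1],[0,-1,0]])
    # tool x=(cos,sin,0); tool y=down; tool z = x cross y
    X=R2[:,0]; Y=np.array([0,0,-1.]); Z=np.cross(X,Y)
    d=(np.array([x,y,z])-p)*100
    print("t",round(s["time"],2),"p",p.round(4),"yaw",round(y0,2),"F",np.round(s["contact_force"],1),"w",round(s["gripper_width"]*85,1))
    print(" twist",round(tw,1)," then dx,dy,dz cm",(d@np.array([X,Y,Z]).T).round(2))
def sqfit(f,mask_xy,w,z,half,x0):
    """fit square outline (known half side) to pixels"""
    W=onz(f,mask_xy,z)[:,:2]
    def r(p):
        c,s=np.cos(p[2]),np.sin(p[2]); d=W-p[:2]; u=d@[c,s]; v=d@[-s,c]
        return np.sqrt(w)*(np.maximum(abs(u),abs(v))-p[3])*1000
    o=least_squares(r,[x0[0],x0[1],np.radians(x0[2]),half],loss='soft_l1')
    return o.x[:2].round(4),np.degrees(o.x[2]).round(2),(o.x[3]*2000).round(1),round(np.sqrt(np.mean(o.fun**2)),2)
E
python3 - <<'E'
from h import *
for n,(x0,y0,x1,y1) in [("top",(133,183,172,222)),("scene",(388,255,440,295))]:
    f=grab_frame(n); im=f["frame"].astype(int); g=im.min(2)
    P=[];w=[]
    for y in range(y0,y1):
        for x in range(x0,x1):
            if g[y,x]>95 and im[y,x].max()-g[y,x]<40 and not(n=="scene" and 400<x<426 and y>266): P.append((x,y));w.append(g[y,x]-85)
    P=np.array(P);w=np.array(w)/100.
    W=onz(f,P,.012)
    ok=np.linalg.norm(W[:,:2]-[.5335,.302],axis=1)<.052
    print(n,len(P),ok.sum(),sqfit(f,P[ok],w[ok],.012,.033,(.5335,.302,9)))
go(.565,.308,.14,8)
E
```

```text
top 294 294 (array([0.5336, 0.3011]), np.float64(10.42), np.float64(65.1), np.float64(0.94))
scene 1298 1079 (array([0.533 , 0.3027]), np.float64(12.12), np.float64(65.9), np.float64(3.13))
t 0.5 p [0.1509 0.6065 0.2073] yaw -13.97 F [ 1.6 -0.4  0.2] w 85.0
 twist -22.0  then dx,dy,dz cm [ 36.86   6.73 -35.32]
```

```bash
python3 -m crank '[[[1,0,0,0,-10.5],[1,0,0,0,-10.5],[1,4,0.7,-4,-1],[1,4,0.7,-4,0],[1,4.1,0.7,-3.9,0],[1,4.1,0.7,-3.9,0],[1,4.1,0.7,-3.9,0],[1,4.1,0.7,-3.9,0]]]' && python3 -m crank '[[[1,4.1,0.8,-3.9,0],[1,4.1,0.8,-3.9,0],[1,4.1,0.8,-3.8,0],[1,0,0,0,0]]]'
python3 - <<'E'
from h import *
go(.565,.308,.14,8)
f=grab_frame("wrist");cv2.imwrite("pics/w1.png",f["frame"][:,:,::-1])
E
```

```text
time: 1.5
tool_pos: [0.4263, 0.405, 0.1655]
tool_rot: [0.706, -0.705, -0.05, 0.049]
contact_force: [-0.2, 1.4, -0.1]
gripper_width: 0.998
time: 2.0
tool_pos: [0.565, 0.3057, 0.1404]
tool_rot: [-0.705, 0.706, 0.047, -0.048]
contact_force: [-0.9, 0.1, -0.6]
gripper_width: 0.997
t 2.0 p [0.565  0.3057 0.1404] yaw 7.75 F [-0.9  0.1 -0.6] w 84.7
 twist -0.2  then dx,dy,dz cm [0.03 0.04 0.23]
```

View pics/w1.png

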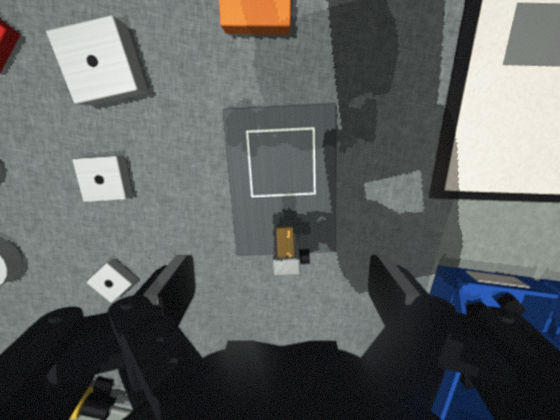

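The wrist view shows the seat outline at px (247–316, 127–197), the column and finger at (286,250), and plates 60, 44 and 36 at (92,60), (99,180) and (109,283). I'll fit all of them in this view.

Run:
```python
from h import *
f=grab_frame("wrist"); im=f["frame"].astype(int); g=im.min(2)
P=[];w=[]
for y in range(122,203):
    for x in range(240,323):
        if g[y,x]>110 and im[y,x].max()-g[y,x]<40: P.append((x,y));w.append((g[y,x]-100)/100)
P=np.array(P);w=np.array(w)
for it in range(2): print("seat",len(P),sqfit(f,P,w,.012,.033,(.533,.302,9)))
for nm,px,z,a in [("60",(92,75),.024,.03),("44",(99,175),.016,.022),("36",(109,283),.014,.018)]:
    for thr in (150,190):
      for c in whites(f,thr=thr):
        if cv2.pointPolygonTest(c.reshape(-1,1,2).astype(np.float32),px,True)>-12 and np.linalg.norm(c.mean(0)-px)<25:
            C,s,an=rect(onz(f,c,z)); print(nm,thr,c.mean(0).round(),C.round(4),np.round(s,1),round(an,2))
s=state(); print(s["tool_pos"])
```

```text
seat 1005 (array([0.5313, 0.3015]), np.float64(10.42), np.float64(65.0), np.float64(0.71))
seat 1005 (array([0.5313, 0.3015]), np.float64(10.42), np.float64(65.0), np.float64(0.71))
60 150 [90. 60.] [0.4644 0.1256] [59.5 59.5] 19.73
60 190 [90. 60.] [0.4644 0.1257] [58.3 58.1] 19.75
44 150 [ 97. 179.] [0.5716 0.1224] [43.9 44.1] 11.59
44 190 [ 97. 179.] [0.5715 0.1227] [42.3 42.1] 11.55
36 150 [106. 283.] [0.6891 0.1281] [36.3 36.2] 49.56
36 190 [107. 283.] [0.6889 0.1281] [34.5 34.1] 49.89
[0.56286731 0.30816669 0.141126  ]
```

```bash
cat >> h.py <<'E'
def avg(n=6):
    P=[];Y=[];F=[]
    for i in range(n):
        grab_frame("top"); s,p,Rm,y=tool(); P.append(p);Y.append(y);F.append(s["contact_force"])
    print("avg t",round(s["time"],2),"p",np.mean(P,0).round(4),"sd",np.std(P,0).round(4),"yaw",np.mean(Y).round(2),"sd",np.std(Y).round(2),"F",np.mean(F,0).round(1),"w",round(s["gripper_width"]*85,1))
    return np.mean(P,0),np.mean(Y)
E
python3 - <<'E'
from h import *
avg(8); print(tool()[2].round(4))
p=grab_frame("wrist")["pose"]; print(p[:3,3].round(4), state()["tool_pos"])
E
```

```text
avg t 2.5 p [0.5622 0.3093 0.1417] sd [0.0001 0.0002 0.0001] yaw 8.11 sd 0.03 F [-0.1 -0.   0.1] w 84.9
[[ 9.900e-01  4.000e-04 -1.408e-01]
 [ 1.408e-01  1.000e-04  9.900e-01]
 [ 4.000e-04 -1.000e+00  1.000e-04]]
[0.4933 0.299  0.3078] [0.56247388 0.30898561 0.14164854]
```

Readings are steady once the arm settles. All three cameras agree on the plate_60-to-seat offset to within 1 mm, and only their absolute bias differs. I'll squeeze plate_60 both ways, which gives its absolute position.

Run:
```python
from h import *
print(state()["joint_pos"].round(2))
go(.466,.1257,.06,19.6-90)
```

```text
[ 0.39  0.14  1.63 -0.    1.37 -1.33]
t 2.55 p [0.5625 0.309  0.1416] yaw 8.09 F [0.6 0.3 0.7] w 84.9
 twist 78.5  then dx,dy,dz cm [ 14.03   8.16 -15.24]
```

```bash
python3 -m crank '[[[1,0,0,0,10.5],[1,0,0,0,10.5],[1,0,0,0,10.5],[1,0,0,0,10.5],[1,0,0,0,10.5],[1,0,0,0,10.5],[1,0,0,0,10.5],[1,0,0,0,5]]]' && python3 -m crank '[[[1,3.5,1.5,-3.8,0],[1,3.5,1.5,-3.8,0],[1,3.5,1.5,-3.8,0],[1,3.5,1.5,-3.8,0],[1,0,0,0,0],[1,0,0,0,0]]]'
python3 - <<'E'
from h import *
avg(2); go(.466,.1257,.003,19.6-90)
f=grab_frame("wrist");cv2.imwrite("pics/w2.png",f["frame"][:,:,::-1])
E
```

```text
time: 3.55
tool_pos: [0.5627, 0.3086, 0.1415]
tool_rot: [0.577, -0.577, 0.409, -0.409]
contact_force: [0.1, -0.6, 0.0]
gripper_width: 1.003
time: 4.3
tool_pos: [0.4671, 0.126, 0.0822]
tool_rot: [0.578, -0.577, 0.408, -0.408]
contact_force: [0.6, -0.9, 0.6]
gripper_width: 0.998
avg t 4.4 p [0.4676 0.1264 0.0826] sd [0.0001 0.0001 0.    ] yaw -70.43 sd 0.01 F [ 0.  -0.3 -0.3] w 85.0
t 4.4 p [0.4677 0.1265 0.0826] yaw -70.42 F [ 0.2 -1.4 -0.2] w 85.0
 twist -0.0  then dx,dy,dz cm [ 0.02  7.96 -0.19]
```

View pics/w2.png

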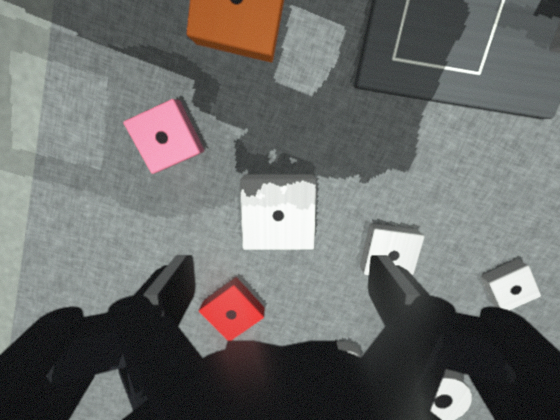

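```bash
python3 -m crank '[[[1,0,4,-0.2,0],[1,0,3.5,0,0],[1,0,0.4,0,0],[1,0,0,0,0],[-1,0,0,0,0],[-1,0,0,0,0],[-1,0,0,0,0],[-1,0,0,0,0]]]'
python3 - <<'E'
from h import *
avg(3)
E
```

```text
time: 5.45
tool_pos: [0.4647, 0.125, 0.0027]
tool_rot: [0.578, -0.577, 0.408, -0.408]
contact_force: [-1.1, 0.7, 0.1]
gripper_width: 0.143
avg t 5.6 p [0.4645 0.125  0.0025] sd [0.     0.     0.0001] yaw -70.47 sd 0.0 F [ 0.  -0.2  0.3] w 0.1
```

Run:
```python
from h import *
f=grab_frame("wrist");g=grab_frame("scene")
cv2.imwrite("pics/w3.png",np.hstack([cv2.resize(f["frame"],(400,300)),cv2.resize(g["frame"][100:340,160:480],(400,300))])[:,:,::-1])
```

```text
(no output)
```

View pics/w3.png

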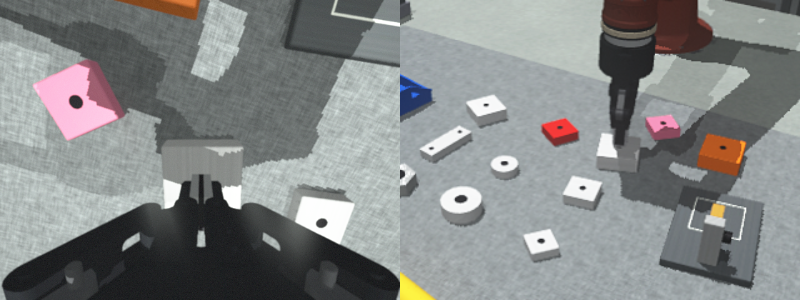

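Run:
```python
from h import *
s,p,Rm,y=tool(); out=[]
for n in ("scene","top"):
    f=grab_frame(n); im=f["frame"].copy()
    q=proj(f,[p,p+[0,0,.019]]); print(n,q.round(1))
    x,yy=q[0]; x=int(x);yy=int(yy)
    im[yy,x-1:x+2]=(255,0,0)
    out.append(cv2.resize(im[yy-45:yy+45,x-60:x+60],(400,300),interpolation=cv2.INTER_CUBIC))
    for c in whites(f,thr=150):
        if np.linalg.norm(c.mean(0)-q[0])<25: print(n,c.mean(0),len(c))
cv2.imwrite("pics/c4.png",np.hstack(out)[:,:,::-1])
```

```text
scene [[333.7 224.8]
 [334.3 216.5]]
top [[229.2 233.5]
 [227.9 232.6]]
```

View pics/c4.png

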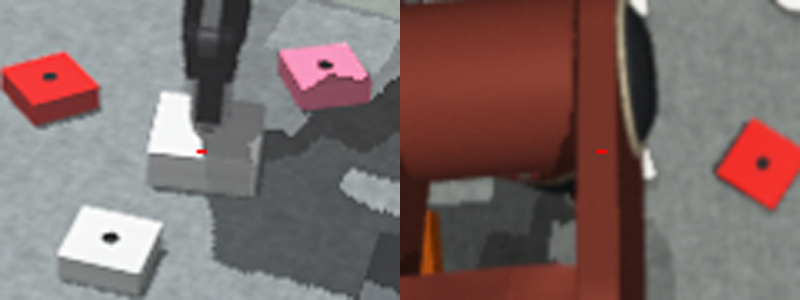

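The gripper shut at zero width, with the fingertips apparently over the plate. The scene view puts the tip about 19 mm above the reported TCP. I'll lift with the fingers shut and check the tip position against the projection.

```bash
python3 -m crank '[[[-1,0,-2.5,0,0],[-1,0,-2.5,0,0],[-1,0,0,0,0],[-1,0,0,0,0]]]'
python3 - <<'E'
from h import *
p,y=avg(2); out=[]
f=grab_frame("scene"); im=f["frame"].copy()
for k,c in [(0,(255,0,0)),(.019,(0,255,0))]:
    q=proj(f,p+[0,0,k])[0]; print(q.round(1)); im[int(round(q[1])),int(round(q[0]))]=c
x,yy=int(q[0]),int(q[1])
out.append(cv2.resize(im[yy-45:yy+45,x-60:x+60],(400,300),interpolation=cv2.INTER_NEAREST))
w=grab_frame("wrist"); im=w["frame"].copy()
for k,c in [(0,(255,0,0)),(.019,(0,255,0))]:
    q=proj(w,p+[0,0,k])[0]; print(q.round(1)); im[int(round(q[1])),int(round(q[0]))-2:int(round(q[0]))+3]=c
out.append(cv2.resize(im,(400,300)))
cv2.imwrite("pics/c5.png",np.hstack(out)[:,:,::-1])
E
```

```text
time: 6.3
tool_pos: [0.4639, 0.125, 0.0515]
tool_rot: [-0.577, 0.578, -0.408, 0.408]
contact_force: [-0.6, -0.2, -0.0]
gripper_width: -0.001
avg t 6.4 p [0.4635 0.1249 0.051 ] sd [0.0001 0.     0.0001] yaw -70.47 sd 0.0 F [ 0.2  0.6 -0.2] w 0.2
[335.5 202.9]
[336.2 194.2]
[282.9 243.1]
[283.  256.4]
```

View pics/c5.png

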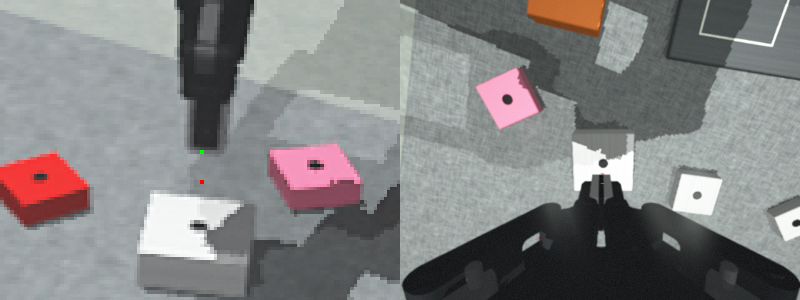

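Run:
```python
from h import *
s,p,Rm,y=tool()
w=grab_frame("wrist"); 
for k in (0,.01,.02,.03,.04): print(k,proj(w,p+[0,0,k])[0].round(1), proj(w,p+[0,0,k]-Rm[:,0]*.011)[0].round(1))
im=cv2.convertScaleAbs(w["frame"][200:290,220:340],alpha=1.6,beta=20)
f=grab_frame("scene"); im2=f["frame"][130:250,270:400]
for k in (0,.01,.02,.03,.04): print(k,proj(f,p+[0,0,k])[0].round(1),proj(f,p+[0,0,k]+Rm[:,2]*.011)[0].round(1))
cv2.imwrite("pics/c6.png",np.hstack([cv2.resize(im,(400,300)),cv2.resize(cv2.convertScaleAbs(im2,alpha=1.3,beta=20),(325,300))])[:,:,::-1])
```

```text
0 [282.8 243.1] [282.8 226.2]
0.01 [282.9 249.8] [282.9 231.9]
0.02 [282.9 257.2] [282.9 238.4]
0.03 [283.  265.6] [283.  245.7]
0.04 [283.1 275.2] [283.1 254.1]
0 [335.5 202.9] [334.8 206.2]
0.01 [335.8 198.3] [335.2 201.5]
0.02 [336.2 193.7] [335.5 196.9]
0.03 [336.5 189. ] [335.9 192.1]
0.04 [336.9 184.2] [336.3 187.3]
```

View pics/c6.png

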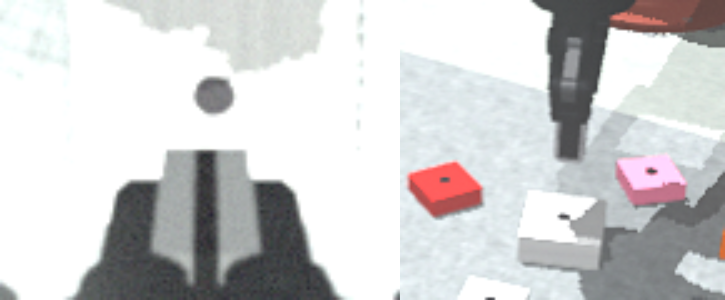

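Both views agree, and so does the zero contact force: the real pad tips sit about 28 mm behind the reported TCP. The TCP must therefore go about 20 mm below the bench reading to grip. I'll open, then descend in stages and watch the force.

```bash
python3 -m crank '[[[1,0,0,0,0],[1,0,0,0,0],[1,0,0,0.2,0],[1,0,3.5,0,0],[1,0,2,0,0],[1,0,0,0,0]]]'
python3 - <<'E'
from h import *
p,y=avg(2)
w=grab_frame("wrist"); f=grab_frame("scene"); print(proj(f,p))
cv2.imwrite("pics/c7.png",np.hstack([cv2.resize(w["frame"],(400,300)),cv2.resize(f["frame"][170:260,270:390],(400,300))])[:,:,::-1])
E
```

```text
time: 7.35
tool_pos: [0.4647, 0.1255, -0.0043]
tool_rot: [-0.577, 0.579, -0.409, 0.407]
contact_force: [-0.5, 0.2, -0.2]
gripper_width: 1.001
avg t 7.45 p [ 0.4664  0.1257 -0.0025] sd [0.0005 0.     0.0005] yaw -70.47 sd 0.0 F [-0.1 -0.1  0.4] w 84.8
[[333.37866283 227.53049607]]
```

View pics/c7.png

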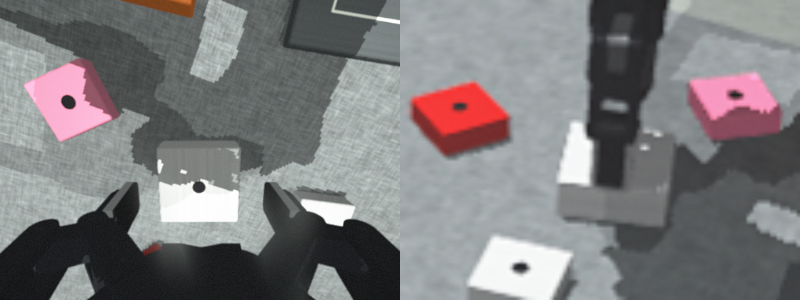

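```bash
python3 -m crank '[[[1,0,1.0,0,0],[1,0,0.7,0,0],[1,0,0,0,0]]]' && python3 -m crank '[[[-1,0,0,0,0],[-1,0,0,0,0],[-1,0,0,0,0],[-1,0,0,0,0]]]'
python3 - <<'E'
from h import *
p,y=avg(2)
w=grab_frame("wrist"); f=grab_frame("scene"); print(proj(f,p))
cv2.imwrite("pics/c8.png",np.hstack([cv2.resize(w["frame"],(400,300)),cv2.resize(f["frame"][170:260,270:390],(400,300))])[:,:,::-1])
E
```

```text
time: 7.92
tool_pos: [0.4655, 0.1256, -0.0206]
tool_rot: [-0.577, 0.578, -0.409, 0.407]
contact_force: [0.7, -0.4, -0.9]
gripper_width: 1.001
time: 8.43
tool_pos: [0.4671, 0.1258, -0.019]
tool_rot: [0.578, -0.577, 0.408, -0.408]
contact_force: [0.7, -0.3, 2.8]
gripper_width: 0.686
avg t 8.53 p [ 0.467   0.1258 -0.019 ] sd [0. 0. 0.] yaw -70.47 sd 0.0 F [0.4 0.1 3.3] w 58.3
[[332.72167283 234.74375275]]
```

View pics/c8.png

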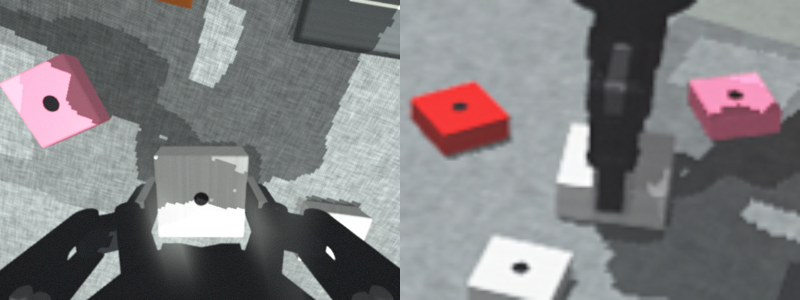

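Gripped at 58 mm indicated. Now I'll release, lift, turn 90° and grip with the jaws across the other edges.

```bash
python3 -m crank '[[[1,0,0,0,0],[1,0,0,0,0],[1,0,-3,0,0],[1,0,0,0,-10],[1,0,0,0,-10],[1,0,0,0,-10],[1,0,0,0,-10],[1,0,0,0,-10]]]' && python3 -m crank '[[[1,0,0,0,-10],[1,0,0,0,-10],[1,0,0,0,-10],[1,0,0,0,-10],[1,0,1.5,0,0],[1,0,1.5,0,0],[1,0,0,0,0]]]' && python3 -m crank '[[[-1,0,0,0,0],[-1,0,0,0,0],[-1,0,0,0,0],[-1,0,0,0,0]]]'
python3 - <<'E'
from h import *
p,y=avg(2)
go(.533,.302,.10,10.3)
E
```

```text
time: 9.62
tool_pos: [0.4658, 0.1256, 0.0098]
tool_rot: [-0.696, 0.696, -0.124, 0.123]
contact_force: [-0.2, 0.2, -0.2]
gripper_width: 1.002
time: 10.5
tool_pos: [0.4641, 0.1254, -0.0222]
tool_rot: [0.697, -0.697, -0.118, 0.121]
contact_force: [-0.1, -1.1, 0.2]
gripper_width: 0.999
time: 11.0
tool_pos: [0.4672, 0.1258, -0.0189]
tool_rot: [-0.697, 0.697, 0.12, -0.119]
contact_force: [0.9, -0.5, 2.3]
gripper_width: 0.684
avg t 11.1 p [ 0.4672  0.1258 -0.0189] sd [0. 0. 0.] yaw 19.52 sd 0.0 F [ 0.2 -0.2  3.4] w 58.5
t 11.1 p [ 0.4671  0.1258 -0.0189] yaw 19.52 F [0.2 0.1 3.5] w 58.5
 twist 9.2  then dx,dy,dz cm [  9.63 -11.89  16.16]
```

Plate_60 is now held with its centre at the TCP, (0.4672, 0.1258), which calibrates the cameras. The corrected seat is (0.5338, 0.3018), yaw 10.4°.

```bash
python3 -m crank '[[[-1,0,-2.2,0,0],[-1,0,-2.2,0,0],[-1,0,0,0,9.1],[-1,2.4,0,4,0],[-1,2.4,0,4,0],[-1,2.4,0,4,0],[-1,2.4,0,4.1,0],[-1,0,0,0,0]]]' && python3 -m crank '[[[-1,0,0,0,0],[-1,0,0,0,0]]]'
python3 - <<'E'
from h import *
p,y=avg(2)
go(.5338,.3018,-.0065,10.4)
w=grab_frame("wrist"); f=grab_frame("scene"); print(proj(f,p))
cv2.imwrite("pics/c9.png",np.hstack([cv2.resize(w["frame"],(400,300)),cv2.resize(f["frame"][170:350,300:540],(400,300))])[:,:,::-1])
E
```

```text
time: 12.1
tool_pos: [0.5315, 0.3036, 0.0235]
tool_rot: [0.704, -0.704, -0.065, 0.066]
contact_force: [0.5, -1.1, -1.8]
gripper_width: 0.681
time: 12.35
tool_pos: [0.5308, 0.3002, 0.0236]
tool_rot: [-0.704, 0.704, 0.063, -0.065]
contact_force: [-0.3, -0.9, -2.5]
gripper_width: 0.682
avg t 12.45 p [0.5311 0.3003 0.024 ] sd [0.0001 0.0001 0.0001] yaw 10.37 sd 0.0 F [ 0.3  0.5 -2.3] w 58.1
t 12.45 p [0.5312 0.3004 0.0242] yaw 10.37 F [ 0.6  0.7 -2.6] w 58.1
 twist -0.0  then dx,dy,dz cm [0.28 3.07 0.09]
[[413.51791832 266.86585968]]
```

View pics/c9.png

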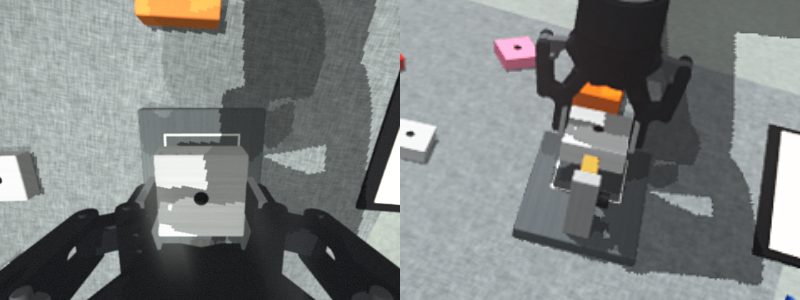

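```bash
python3 -m crank '[[[-1,0.3,1.5,0.1,0],[-1,0,1.0,0,0],[-1,0,0,0,0],[-1,0,0,0,0]]]'
python3 - <<'E'
from h import *
avg(4); go(.5338,.3018,-.0067,10.4)
E
```

```text
time: 13.05
tool_pos: [0.5344, 0.303, -0.0008]
tool_rot: [-0.704, 0.704, 0.064, -0.064]
contact_force: [-0.1, 0.2, -2.3]
gripper_width: 0.689
avg t 13.25 p [ 5.348e-01  3.031e-01 -2.000e-04] sd [0.0001 0.     0.0001] yaw 10.44 sd 0.0 F [-0.4 -0.2 -1.9] w 58.1
t 13.25 p [ 5.348e-01  3.032e-01 -1.000e-04] yaw 10.44 F [-0.5  0.3 -2.5] w 58.1
 twist 0.0  then dx,dy,dz cm [-0.12  0.66 -0.11]
```

```bash
python3 -m crank '[[[-1,-0.1,0.3,-0.1,0],[-1,0,0.25,0,0],[-1,0,0,0,0],[-1,0,0,0,0]]]'
python3 - <<'E'
from h import *
avg(4); go(.5338,.3018,-.0067,10.4)
E
```

```text
time: 13.75
tool_pos: [0.5336, 0.3018, -0.0062]
tool_rot: [0.704, -0.704, -0.064, 0.064]
contact_force: [-0.1, -0.9, -2.1]
gripper_width: 0.687
avg t 13.95 p [ 0.5337  0.3018 -0.006 ] sd [0. 0. 0.] yaw 10.43 sd 0.0 F [-0.3  0.2 -2.2] w 58.3
t 13.95 p [ 0.5337  0.3018 -0.006 ] yaw 10.43 F [-0.1  0.8 -1.8] w 58.3
 twist 0.0  then dx,dy,dz cm [ 0.01  0.07 -0.  ]
```

```bash
python3 -m crank '[[[-1,0,0.1,0,0],[-1,0,0,0,0],[0.9,0,0,0,0],[1,0,0,0,0],[1,0,0,0,0],[1,0,-4,0,0],[1,0,-5,0,0],[1,0,-3,0,0]]]' && python3 -m crank '[[[1,4,0,0,0],[1,0,0,0,0],[1,0,0,0,0],[1,0,0,0,0]]]'
python3 - <<'E'
from h import *
avg(2)
w=grab_frame("wrist"); f=grab_frame("scene");t=grab_frame("top")
cv2.imwrite("pics/c10.png",np.hstack([cv2.resize(w["frame"],(400,300)),cv2.resize(f["frame"][210:330,350:510],(400,300))])[:,:,::-1])
cv2.imwrite("pics/t10.png",t["frame"][:,:,::-1])
for thr in (150,190):
  for c in whites(w,thr=thr):
    C,s,an=rect(onz(w,c,.036))
    if np.linalg.norm(C-[.533,.302])<.03: print(thr,c.mean(0).round(),C.round(4),np.round(s,1),round(an,2))
go(.468,-.117,.07,60)
E
```

```text
time: 14.95
tool_pos: [0.5349, 0.3023, 0.1162]
tool_rot: [0.705, -0.704, -0.066, 0.063]
contact_force: [0.2, 0.9, 0.2]
gripper_width: 1.008
time: 15.45
tool_pos: [0.5719, 0.3088, 0.1122]
tool_rot: [-0.704, 0.704, 0.064, -0.065]
contact_force: [0.3, -0.1, -0.5]
gripper_width: 1.0
avg t 15.55 p [0.5721 0.3089 0.1124] sd [0.0001 0.     0.0001] yaw 10.45 sd 0.0 F [-0.1  0.4 -0.4] w 84.8
150 [281. 158.] [0.5305 0.3011] [64. 61.] 10.23
190 [280. 147.] [0.5305 0.3011] [63.9 59.5] 10.37
t 15.7 p [0.5726 0.309  0.1129] yaw 10.44 F [-0.2  0.7 -0.3] w 85.1
 twist -49.6  then dx,dy,dz cm [-42.12   4.29 -12.24]
```

View pics/c10.png

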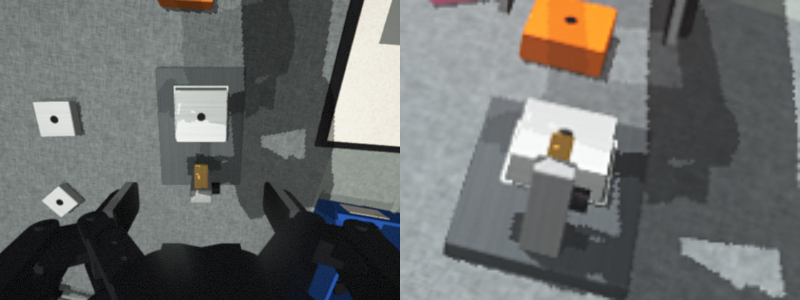

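View pics/t10.png

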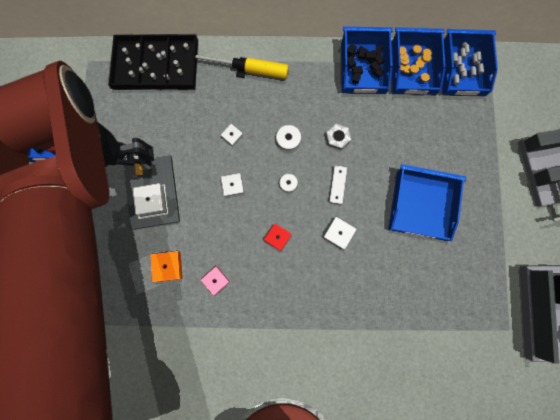

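Run:
```python
from h import *
w=grab_frame("wrist"); t=grab_frame("top")
a=w["frame"][100:200,220:350]; 
def dark(f,box,z):
    x0,y0,x1,y1=box; g=f["frame"][y0:y1,x0:x1].max(2).astype(float); wt=np.clip(120-g,0,None); ys,xs=np.mgrid[y0:y1,x0:x1]
    return onz(f,[(wt*xs).sum()/wt.sum(),(wt*ys).sum()/wt.sum()],z)[0].round(4)
print("bore wrist",dark(w,(272,155,292,174),.036),"top",dark(t,(143,193,153,204),.036))
# project expected square outline of plate (top z .036) and seat with wrist bias
im=cv2.resize(a,None,fx=5,fy=5,interpolation=cv2.INTER_CUBIC)
cv2.imwrite("pics/c11.png",im[:,:,::-1])
```

```text
bore wrist [0.5327 0.3018 0.036 ] top [0.5347 0.3013 0.036 ]
```

View pics/c11.png

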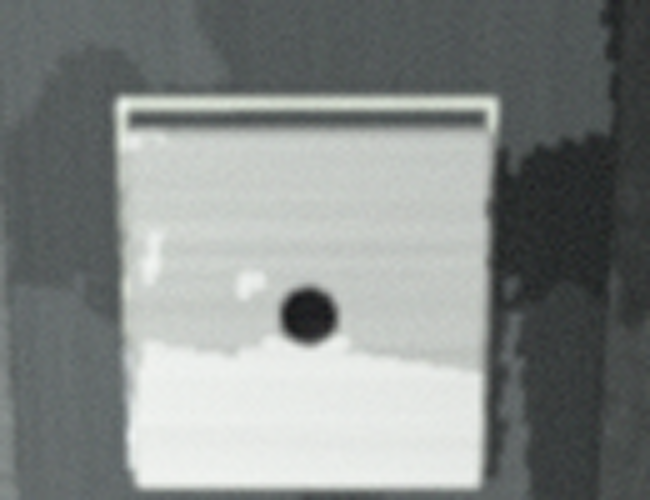

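Run:
```python
from h import *
w=grab_frame("wrist"); g=w["frame"].astype(float).mean(2)
c,s=np.cos(np.radians(10.4)),np.sin(np.radians(10.4))
X=np.array([c,s]);Y=np.array([-s,c]); O=np.array([.5338,.3018])
for x in (255,265,275,285,295,305):
    col=g[112:132,x]; k=np.argmax(col[:12]); print(x,[int(v) for v in col[4:16]])
    ww=np.clip(col[k-2:k+3]-100,0,None); r=112+k-2+(ww*np.arange(5)).sum()/ww.sum()
    rows=np.arange(k+2,19); j=rows[np.argmax(np.diff(col)[k+2:19])]; e=112+j+.5
    print("  line u",((onz(w,[x,r],.012)[0,:2]-O)@X*1000).round(2),"edge u",((onz(w,[x,e],.036)[0,:2]-O)@X*1000).round(2))
```

```text
255 [93, 85, 112, 189, 226, 193, 117, 79, 96, 142, 181, 199]
  line u -35.01 edge u -31.15
265 [85, 83, 115, 189, 225, 194, 113, 83, 94, 140, 180, 199]
  line u -35.04 edge u -31.16
275 [85, 84, 117, 181, 208, 167, 107, 82, 98, 141, 182, 198]
  line u -35.15 edge u -31.16
285 [88, 81, 113, 181, 210, 169, 106, 79, 95, 138, 179, 196]
  line u -35.12 edge u -31.15
295 [85, 86, 115, 181, 210, 167, 109, 86, 99, 138, 178, 194]
  line u -35.11 edge u -30.38
305 [83, 84, 111, 179, 205, 166, 103, 82, 96, 138, 180, 194]
  line u -35.12 edge u -31.14
```

The plate lies square on the seat, with the bore at about (283,163) in the wrist view. Side gaps are equal, and it sits about 1 mm towards +x, which is acceptable. The seat centre is nearer x = 0.5328. Next is plate_52 at (0.4687, -0.117), 60°, with tool yaw -30.

Run:
```python
from h import *
go(.4687,-.117,.05,-30)
```

```text
t 15.85 p [0.5729 0.309  0.113 ] yaw 10.43 F [-0.  -0.3 -0.4] w 85.2
 twist 40.4  then dx,dy,dz cm [ 12.28   6.3  -42.11]
```

```bash
python3 -m crank '[[[1,0,0,0,10.1],[1,0,0,0,10.1],[1,0,0,0,10.1],[1,0,0,0,10.1],[1,1.5,0.5,-5.3,0],[1,1.5,0.5,-5.3,0],[1,1.5,0.5,-5.3,0],[1,1.5,0.8,-5.3,0]]]' && python3 -m crank '[[[1,1.5,1,-5.2,0],[1,1.6,1,-5.2,0],[1,1.6,1,-5.2,0],[1,1.6,1,-5.3,0],[1,0,0,0,0],[1,0,0,0,0],[1,0,0,0,0]]]'
python3 - <<'E'
from h import *
avg(2); go(.4687,-.117,-.021,-30)
w=grab_frame("wrist");cv2.imwrite("pics/w12.png",w["frame"][:,:,::-1])
for c in whites(w,thr=150):
    C,s,an=rect(onz(w,c,.02))
    if np.linalg.norm(C-[.468,-.117])<.03: print(c.mean(0).round(),C.round(4),np.round(s,1),round(an,2))
E
```

```text
time: 16.85
tool_pos: [0.5189, 0.0939, 0.0903]
tool_rot: [0.683, -0.683, 0.182, -0.183]
contact_force: [0.8, -0.2, 0.4]
gripper_width: 0.998
time: 17.73
tool_pos: [0.4698, -0.1161, 0.0503]
tool_rot: [0.683, -0.683, 0.182, -0.182]
contact_force: [0.5, 0.2, -0.3]
gripper_width: 1.001
avg t 17.82 p [ 0.4697 -0.116   0.0502] sd [0. 0. 0.] yaw -29.84 sd 0.0 F [ 0.3 -0.7 -0.2] w 85.3
t 17.82 p [ 0.4697 -0.116   0.0502] yaw -29.84 F [ 0.1 -1.   0. ] w 85.3
 twist 0.2  then dx,dy,dz cm [-0.04  7.12 -0.13]
```

View pics/w12.png

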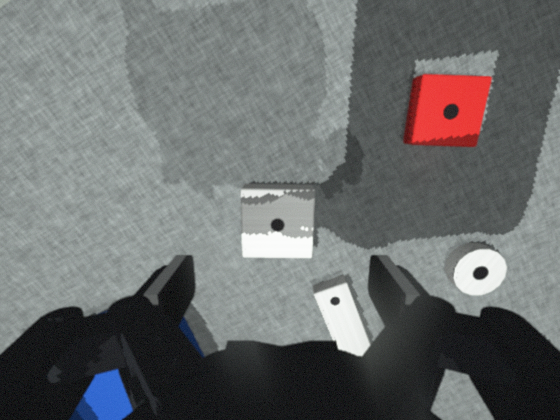

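```bash
python3 -m crank '[[[1,0,4,-0.1,0],[1,0,2.8,0,0],[1,0,0.6,0,0],[1,0,0,0,0],[-1,0,0,0,0],[-1,0,0,0,0],[-1,0,0,0,0],[-1,0,0,0,0]]]'
python3 - <<'E'
from h import *
avg(3)
w=grab_frame("wrist"); 
def dark(f,x0,y0,x1,y1):
    g=f["frame"][y0:y1,x0:x1]; cv2.imwrite("pics/w13.png",cv2.resize(f["frame"],(400,300))[:,:,::-1])
dark(w,0,0,10,10)
E
```

```text
time: 18.88
tool_pos: [0.4702, -0.1186, -0.0224]
tool_rot: [-0.683, 0.683, -0.182, 0.184]
contact_force: [0.3, 0.4, 6.0]
gripper_width: 0.593
avg t 19.02 p [ 0.4702 -0.1186 -0.0224] sd [0. 0. 0.] yaw -29.97 sd 0.0 F [-0.1  0.2  6.4] w 50.5
```

View pics/w13.png

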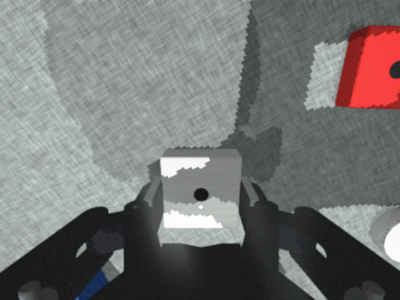

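Gripped at 50.5 mm indicated. The bore in the wrist view puts the plate centre about 2.1 mm towards tool -x from the TCP, which matches the camera estimate. I'll compensate for that when placing.

```bash
python3 -m crank '[[[-1,0,-3.5,0,0],[-1,0,-3.7,0,0],[-1,0,0,0,-10.1],[-1,0,0,0,-10.1],[-1,0,0,0,-10.1],[-1,0,0,0,-10.1],[-1,0,0,0,0]]]'
python3 - <<'E'
from h import *
avg(2); go(.5354,.3022,.03,10.4)
E
```

```text
time: 19.95
tool_pos: [0.4682, -0.1178, 0.0475]
tool_rot: [0.704, -0.704, -0.063, 0.064]
contact_force: [-0.5, -0.3, -1.9]
gripper_width: 0.597
avg t 20.05 p [ 0.4683 -0.1179  0.0476] sd [0. 0. 0.] yaw 10.26 sd 0.01 F [ 0.1 -0.3 -1.6] w 50.2
t 20.05 p [ 0.4684 -0.1179  0.0476] yaw 10.27 F [ 0.4  0.  -1.4] w 50.2
 twist -0.1  then dx,dy,dz cm [14.17  1.76 40.11]
```

```bash
python3 -m crank '[[[-1,1.8,0,5,0],[-1,1.8,0,5,0],[-1,1.8,0,5,0],[-1,1.8,0,5,0],[-1,1.8,0,5,0],[-1,1.8,0,5,0],[-1,1.7,0,5,0],[-1,1.7,0.8,5.1,-0.1]]]' && python3 -m crank '[[[-1,0,0.8,0,0],[-1,0,0,0,0],[-1,0,0,0,0],[-1,0,0,0,0]]]'
python3 - <<'E'
from h import *
avg(3); go(.5354,.3022,.0136,10.4)
w=grab_frame("wrist"); f=grab_frame("scene")
cv2.imwrite("pics/c14.png",np.hstack([cv2.resize(w["frame"],(400,300)),cv2.resize(f["frame"][210:330,350:510],(400,300))])[:,:,::-1])
E
```

```text
time: 21.05
tool_pos: [0.5365, 0.3041, 0.0405]
tool_rot: [0.704, -0.704, -0.065, 0.064]
contact_force: [1.5, 0.5, -1.2]
gripper_width: 0.592
time: 21.55
tool_pos: [0.5361, 0.3011, 0.0323]
tool_rot: [0.704, -0.704, -0.064, 0.064]
contact_force: [-0.4, -0.2, -2.3]
gripper_width: 0.591
avg t 21.7 p [0.5361 0.3014 0.0324] sd [0.     0.0001 0.    ] yaw 10.45 sd 0.01 F [-0.1 -0.9 -1.7] w 50.1
t 21.7 p [0.5361 0.3015 0.0324] yaw 10.47 F [-0.6 -1.6 -1.7] w 50.1
 twist 0.1  then dx,dy,dz cm [-0.06  1.88  0.08]
```

View pics/c14.png

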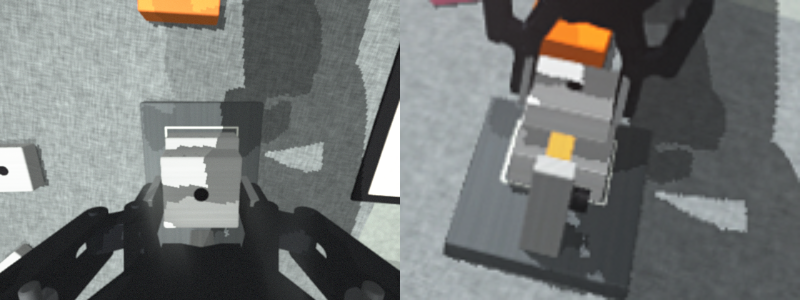

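```bash
python3 -m crank '[[[-1,-0.1,1,0,0],[-1,0,0.5,0,0],[-1,0,0,0,0],[-1,0,0,0,0]]]'
python3 - <<'E'
from h import *
avg(3); go(.5354,.3022,.0136,10.4)
E
```

```text
time: 22.3
tool_pos: [0.5348, 0.3019, 0.0168]
tool_rot: [-0.704, 0.704, 0.065, -0.065]
contact_force: [0.2, -0.6, -2.9]
gripper_width: 0.591
avg t 22.45 p [0.535  0.302  0.0172] sd [0.0001 0.     0.0001] yaw 10.54 sd 0.0 F [ 0.6 -0.1 -1.8] w 50.0
t 22.45 p [0.535  0.302  0.0172] yaw 10.54 F [ 0.9 -0.3 -1.7] w 50.0
 twist 0.1  then dx,dy,dz cm [0.04 0.36 0.01]
```

```bash
python3 -m crank '[[[-1,0,0.3,0,0],[-1,0,0.05,0,0],[-1,0,0,0,0],[-1,0,0,0,0]]]'
python3 - <<'E'
from h import *
avg(3); go(.5354,.3022,.0136,10.4)
E
```

```text
time: 22.95
tool_pos: [0.5349, 0.3019, 0.0137]
tool_rot: [0.704, -0.704, -0.065, 0.065]
contact_force: [-1.1, 0.8, 1.2]
gripper_width: 0.593
avg t 23.1 p [0.5349 0.3019 0.0137] sd [0. 0. 0.] yaw 10.53 sd 0.0 F [-0.7 -0.5  0.8] w 50.0
t 23.1 p [0.5349 0.3019 0.0137] yaw 10.53 F [ 0.1 -0.2  1.5] w 50.0
 twist 0.1  then dx,dy,dz cm [0.05 0.01 0.02]
```

Contact has been made: the vertical force rose from -1.8 to +0.8 N. I'll release, lift and look.

```bash
python3 -m crank '[[[0.9,0,0,0,0],[1,0,0,0,0],[1,0,0,0,0],[1,0,-4,0,0],[1,0,-5,0,0],[1,3.5,0,0,0],[1,0,0,0,0],[1,0,0,0,0]]]'
cat >> h.py <<'E'
def bore(f,P,z,r=9):
    """bore centre near world xy P on plane z"""
    q=proj(f,[P[0],P[1],z])[0]; x0,y0=int(q[0])-r,int(q[1])-r
    g=f["frame"][y0:y0+2*r+1,x0:x0+2*r+1].max(2)
    m=(g<75).astype(np.uint8); n,l,st,ce=cv2.connectedComponentsWithStats(m)
    best=[(np.linalg.norm(ce[i]-r),i) for i in range(1,n) if st[i,4]>2]
    if not best: return None
    i=min(best)[1]; return (ce[i]+[x0,y0]).round(1), st[i,4], onz(f,ce[i]+[x0,y0],z)[0,:2].round(4)
E
python3 - <<'E'
from h import *
avg(2)
w=grab_frame("wrist"); f=grab_frame("scene"); t=grab_frame("top")
for n,F in (("w",w),("s",f),("t",t)): print(n,bore(F,(.533,.302),.056), bore(F,(.5725,.122),.016))
cv2.imwrite("pics/c15.png",np.hstack([cv2.resize(w["frame"][90:210,200:360],(400,300),interpolation=cv2.INTER_CUBIC),cv2.resize(f["frame"][210:330,350:510],(400,300))])[:,:,::-1])
E
```

```text
time: 24.1
tool_pos: [0.5682, 0.3079, 0.1022]
tool_rot: [-0.704, 0.704, 0.064, -0.066]
contact_force: [0.1, -0.0, -0.8]
gripper_width: 1.0
avg t 24.2 p [0.5679 0.308  0.1021] sd [0. 0. 0.] yaw 10.54 sd 0.0 F [-0.4 -0.1 -0.5] w 85.1
w (array([281.4, 172.6]), np.int32(108), array([0.5314, 0.3014])) (array([ 68.6, 173.2]), np.int32(71), array([0.5715, 0.1226]))
s (array([417.7, 253. ]), np.int32(11), array([0.534 , 0.3032])) (array([305.7, 249.6]), np.int32(7), array([0.5731, 0.1237]))
t (array([144. , 197.3]), np.int32(7), array([0.5338, 0.3012])) (array([231.5, 183.5]), np.int32(4), array([0.5749, 0.1218]))
```

View pics/c15.png

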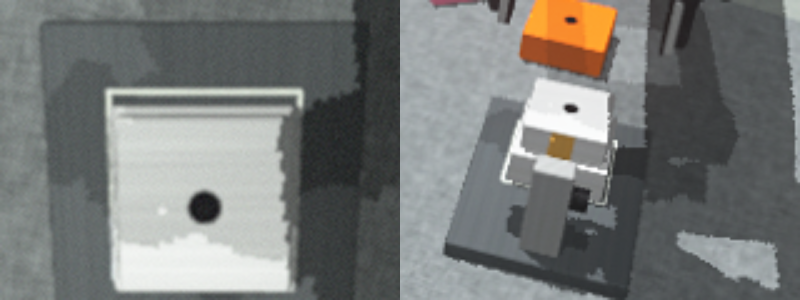

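Plate_52 sits square on plate_60, and the bores agree within about 1 mm. Next is plate_44 at (0.5742, 0.1226), yaw 11.4°.

```bash
python3 -m crank '[[[1,-0.6,0.5,-4.5,-0.8],[1,-0.7,1,-4.5,0],[1,-0.7,1.5,-4.6,0],[1,-0.8,2,-4.6,0],[1,0,0,0,0],[1,0,0,0,0],[1,0,0,0,0]]]'
python3 - <<'E'
from h import *
avg(2); go(.5742,.1226,-.022,11.4)
w=grab_frame("wrist"); print(bore(w,(.573,.1226),.016))
cv2.imwrite("pics/w16.png",w["frame"][:,:,::-1])
E
```

```text
time: 25.22
tool_pos: [0.5774, 0.1254, 0.0543]
tool_rot: [0.704, -0.704, -0.071, 0.07]
contact_force: [-0.6, 0.5, 0.2]
gripper_width: 0.995
avg t 25.32 p [0.5773 0.1255 0.0542] sd [0.     0.     0.0001] yaw 11.42 sd 0.0 F [ 0.4 -0.1  0.6] w 85.2
t 25.32 p [0.5773 0.1254 0.0542] yaw 11.42 F [ 0.7 -0.6  1. ] w 85.2
 twist 0.0  then dx,dy,dz cm [-0.36  7.62 -0.21]
(array([277.8, 216.2]), np.int32(79), array([0.5719, 0.1219]))
```

View pics/w16.png

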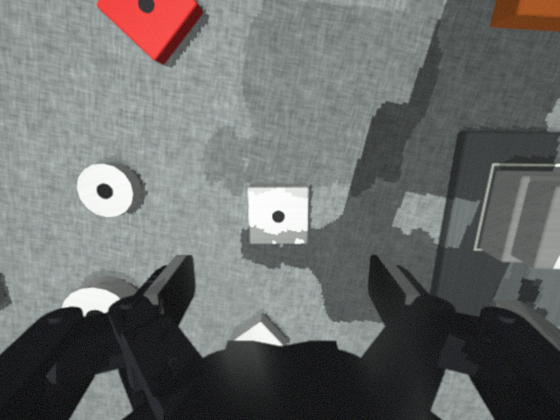

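```bash
python3 -m crank '[[[1,-0.4,4,-0.2,0],[1,0,3,0,0],[1,0,0.6,0,0],[1,0,0,0,0],[-1,0,0,0,0],[-1,0,0,0,0],[-1,0,0,0,0],[-1,0,0,0,0]]]'
python3 - <<'E'
from h import *
s,p,Rm,y=tool(); avg(3)
w=grab_frame("wrist"); print(bore(w,p[:2],.016,14))
cv2.imwrite("pics/w17.png",cv2.resize(w["frame"],(400,300))[:,:,::-1])
E
```

```text
time: 26.38
tool_pos: [0.5748, 0.1216, -0.021]
tool_rot: [-0.704, 0.704, 0.071, -0.069]
contact_force: [0.8, 0.0, 4.9]
gripper_width: 0.494
avg t 26.52 p [ 0.5748  0.1216 -0.021 ] sd [0. 0. 0.] yaw 11.33 sd 0.0 F [-0.1  0.   6.2] w 42.1
(array([281.4, 268.8]), np.int32(262), array([0.5722, 0.1213]))
```

View pics/w17.png

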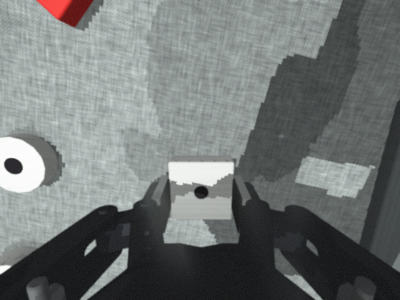

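```bash
python3 -m crank '[[[-1,0,-5,0,0],[-1,0,-5,0,1],[-1,0,0,0,0],[-1,0,0,0,0]]]'
python3 - <<'E'
from h import *
avg(2); go(.5346,.302,.07,10.4)
E
```

```text
time: 27.08
tool_pos: [0.5725, 0.1215, 0.0765]
tool_rot: [-0.704, 0.704, 0.063, -0.064]
contact_force: [0.3, -0.5, -1.1]
gripper_width: 0.495
avg t 27.18 p [0.5717 0.1214 0.0752] sd [0.0001 0.     0.0002] yaw 10.33 sd 0.0 F [ 0.2 -0.  -0.8] w 42.1
t 27.18 p [0.5715 0.1214 0.075 ] yaw 10.33 F [ 0.3 -0.6 -0.3] w 42.1
 twist -0.1  then dx,dy,dz cm [-0.37  0.5  18.43]
```

```bash
python3 -m crank '[[[-1,-0.4,0,4.5,0],[-1,0,0,4.6,0],[-1,0,0,4.6,0],[-1,0,0,4.6,0],[-1,0,1,0.1,0],[-1,0,0,0,0],[-1,0,0,0,0],[-1,0,0,0,0]]]'
python3 - <<'E'
from h import *
avg(3); go(.5346,.302,.035,10.4)
E
```

```text
time: 28.18
tool_pos: [0.5368, 0.3009, 0.0674]
tool_rot: [-0.704, 0.704, 0.063, -0.063]
contact_force: [-0.6, -0.4, -0.8]
gripper_width: 0.499
avg t 28.32 p [0.5368 0.3012 0.0677] sd [0.     0.0001 0.0001] yaw 10.27 sd 0.01 F [-0.3  0.4 -0.3] w 42.2
t 28.32 p [0.5368 0.3013 0.0678] yaw 10.28 F [-0.7  0.8 -1.1] w 42.2
 twist -0.1  then dx,dy,dz cm [-0.21  3.28  0.1 ]
```

```bash
python3 -m crank '[[[-1,-0.2,1.8,0.05,-0.1],[-1,0,1,0,0],[-1,0,0,0,0],[-1,0,0,0,0]]]'
python3 - <<'E'
from h import *
avg(3); go(.5346,.302,.035,10.4)
E
```

```text
time: 28.82
tool_pos: [0.5344, 0.302, 0.0393]
tool_rot: [-0.704, 0.704, 0.064, -0.064]
contact_force: [-0.1, -0.6, -0.9]
gripper_width: 0.495
avg t 28.98 p [0.5347 0.3022 0.0399] sd [0.0001 0.     0.0001] yaw 10.44 sd 0.0 F [ 0.3  0.2 -0.5] w 42.3
t 28.98 p [0.5348 0.3022 0.04  ] yaw 10.44 F [ 0.2 -0.6  0.3] w 42.3
 twist 0.0  then dx,dy,dz cm [-0.02  0.5  -0.02]
```

```bash
python3 -m crank '[[[-1,0,0.35,0,0],[-1,0,0.1,0,0],[-1,0,0,0,0],[-1,0,0,0,0]]]'
python3 - <<'E'
from h import *
avg(3); go(.5346,.302,.035,10.4)
w=grab_frame("wrist"); f=grab_frame("scene")
cv2.imwrite("pics/c18.png",np.hstack([cv2.resize(w["frame"],(400,300)),cv2.resize(f["frame"][210:330,350:510],(400,300))])[:,:,::-1])
E
```

```text
time: 29.48
tool_pos: [0.5344, 0.302, 0.035]
tool_rot: [-0.704, 0.704, 0.064, -0.064]
contact_force: [-0.4, -1.1, 0.5]
gripper_width: 0.492
avg t 29.62 p [0.5344 0.302  0.0351] sd [0. 0. 0.] yaw 10.43 sd 0.0 F [-1.1 -0.9  1.4] w 41.9
t 29.62 p [0.5344 0.302  0.0351] yaw 10.43 F [-0.7 -0.4  1.7] w 41.9
 twist 0.0  then dx,dy,dz cm [ 0.02  0.01 -0.01]
```

View pics/c18.png

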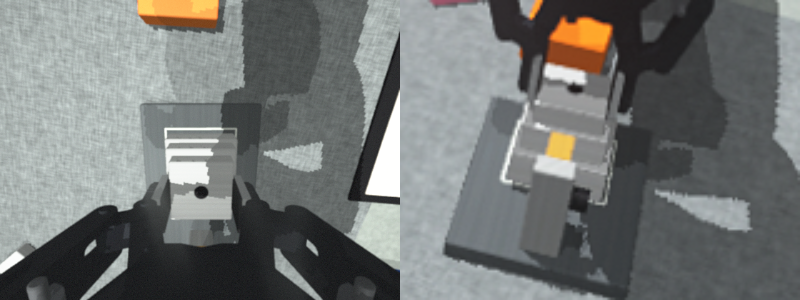

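Plate_44 is seated: contact force +1.4 N at the expected height. I'll release it, lift away and check.

```bash
python3 -m crank '[[[0.9,0,0,0,0],[1,0,0,0,0],[1,0,0,0,0],[1,0,-4,0,0],[1,0,-4,0,0],[1,3.5,0,0,0],[1,0,0,0,0],[1,0,0,0,0]]]'
python3 - <<'E'
from h import *
avg(2)
w=grab_frame("wrist"); f=grab_frame("scene"); t=grab_frame("top")
for n,F in (("w",w),("s",f),("t",t)): print(n,bore(F,(.533,.302),.072), bore(F,(.692,.128),.014))
cv2.imwrite("pics/c19.png",np.hstack([cv2.resize(w["frame"][90:240,180:380],(400,300),interpolation=cv2.INTER_CUBIC),cv2.resize(f["frame"][210:330,350:510],(400,300))])[:,:,::-1])
go(.692,.128,.05,50)
E
```

```text
time: 30.72
tool_pos: [0.5678, 0.308, 0.1139]
tool_rot: [-0.704, 0.704, 0.064, -0.065]
contact_force: [0.0, -0.7, -0.2]
gripper_width: 0.997
avg t 30.82 p [0.5676 0.308  0.1138] sd [0. 0. 0.] yaw 10.44 sd 0.0 F [ 0.4 -0.  -0.3] w 85.0
w (array([281.4, 174.8]), np.int32(110), array([0.5321, 0.3018])) (array([ 84.9, 286.5]), np.int32(43), array([0.6894, 0.1282]))
s (array([419.7, 245.3]), np.int32(12), array([0.5345, 0.3039])) (array([272.3, 292.2]), np.int32(11), array([0.6916, 0.1292]))
t (array([141. , 195.7]), np.int32(7), array([0.5341, 0.3017])) (array([230.7, 133.3]), np.int32(3), array([0.6926, 0.1282]))
t 30.98 p [0.568  0.3082 0.1144] yaw 10.45 F [ 0.7 -0.1 -0.1] w 84.7
 twist -39.6  then dx,dy,dz cm [ -5.83   6.44 -21.08]
```

View pics/c19.png

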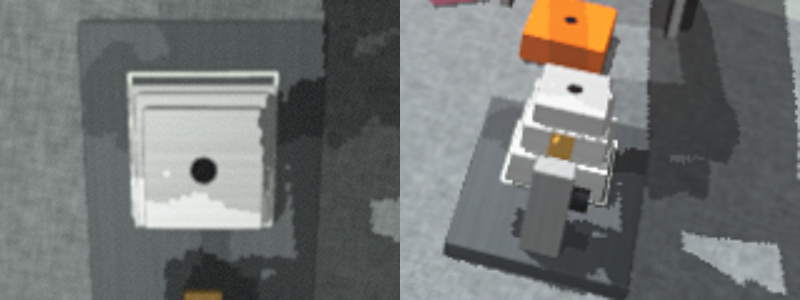

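The stack is three plates, square, with bores within ±0.7 mm of each other. Now I'll measure the bin for plate_36.

Run:
```python
from h import *
t=grab_frame("top")
fr=onz(t,[(390.8,229.7),(451.7,240.3)],.022); bk=onz(t,[(401.7,165),(466.2,177.5)],.045)
print(fr.round(3),bk.round(3),"center",(np.vstack([fr,bk])[:,:2].mean(0)+[.0003,.0016]).round(4))
d=bk[0]-bk[1];e=fr[0]-fr[1];print([np.degrees(np.arctan2(-v[0],v[1])).round(1) for v in (d,e)],np.linalg.norm(d[:2]),np.linalg.norm(e[:2]),np.linalg.norm((bk.mean(0)-fr.mean(0))[:2]))
go(.6922,.1283,.05,-40)
f=grab_frame("scene");cv2.imwrite("pics/b_sc.png",cv2.resize(f["frame"][140:215,80:200,::-1],None,fx=5,fy=5,interpolation=cv2.INTER_CUBIC))
print(state()["joint_pos"].round(2))
```

```text
[[ 0.475 -0.229  0.022]
 [ 0.454 -0.362  0.022]] [[ 0.614 -0.251  0.045]
 [ 0.589 -0.391  0.045]] center [ 0.5334 -0.3066]
[np.float64(-10.3), np.float64(-9.2)] 0.1429486555197323 0.13474465626613907 0.13940171136527152
t 31.02 p [0.5682 0.3083 0.1146] yaw 10.44 F [-0.7  0.6  0.2] w 84.6
 twist 50.4  then dx,dy,dz cm [21.07  6.46 -5.81]
[ 0.38  0.17  1.64  0.    1.33 -1.37]
```

View pics/b_sc.png

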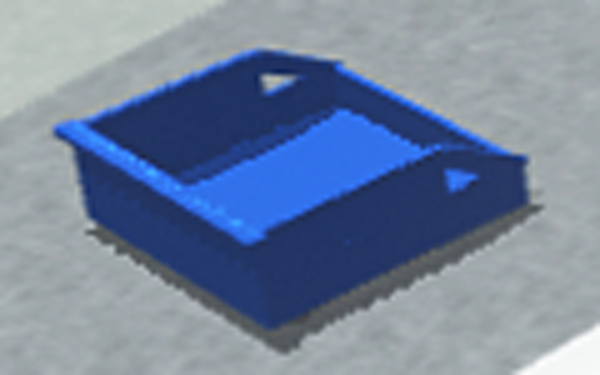

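Bin centre is about (0.534, -0.308), yaw about -10°. It is empty with its floor visible. Now I'll pick plate_36 with yaw -40.

```bash
python3 -m crank '[[[1,0,0,0,10.1],[1,0,0,0,10.1],[1,0,0,0,10.1],[1,0,0,0,10.1],[1,0,0,0,10],[1,5,0,-1.4,0],[1,5,0,-1.4,0],[1,5,1,-1.5,0]]]' && python3 -m crank '[[[1,4,2.5,-1.1,0],[1,2,2.5,-0.4,0],[1,0,0,0,0],[1,0,0,0,0],[1,0,0,0,0]]]'
python3 - <<'E'
from h import *
avg(2); go(.6922,.1283,-.022,-40)
w=grab_frame("wrist"); print(bore(w,(.69,.128),.014,12))
cv2.imwrite("pics/w20.png",cv2.resize(w["frame"],(400,300))[:,:,::-1])
E
```

```text
time: 32.08
tool_pos: [0.6576, 0.1781, 0.1062]
tool_rot: [0.665, -0.664, 0.241, -0.242]
contact_force: [-0.5, 0.8, -0.2]
gripper_width: 0.997
time: 32.7
tool_pos: [0.693, 0.1301, 0.0568]
tool_rot: [0.665, -0.664, 0.24, -0.242]
contact_force: [-0.5, 1.0, 0.3]
gripper_width: 0.999
avg t 32.8 p [0.6929 0.1301 0.0566] sd [0.     0.0001 0.0001] yaw -39.89 sd 0.0 F [-0.2 -0.2 -0.5] w 84.9
t 32.8 p [0.6928 0.13   0.0564] yaw -39.9 F [-0.5 -0.2 -0.6] w 84.9
 twist 0.1  then dx,dy,dz cm [ 0.06  7.84 -0.17]
(array([277.4, 220.5]), np.int32(79), array([0.6898, 0.128 ]))
```

View pics/w20.png

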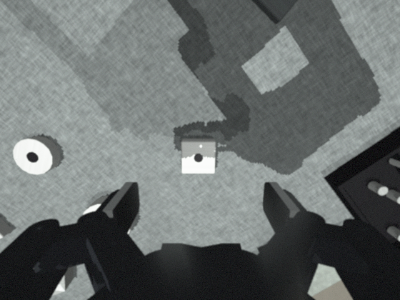

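```bash
python3 -m crank '[[[1,0,4,-0.2,0],[1,0,3,0,0],[1,0,0.8,0,0],[1,0,0,0,0],[-1,0,0,0,0],[-1,0,0,0,0],[-1,0,0,0,0],[-1,0,0,0,0]]]' && python3 -m crank '[[[-1,0,-5,0,0],[-1,0,-5,0,-10],[-1,0,0,0,-10],[-1,0,0,0,-10],[-1,0,0,0,0]]]'
python3 - <<'E'
from h import *
avg(2); go(.53,-.308,.08,-10)
w=grab_frame("wrist")
cv2.imwrite("pics/w21.png",cv2.resize(w["frame"],(400,300))[:,:,::-1])
E
```

```text
time: 33.85
tool_pos: [0.6923, 0.1275, -0.0216]
tool_rot: [0.665, -0.664, 0.241, -0.243]
contact_force: [-0.5, -0.5, 4.4]
gripper_width: 0.408
time: 34.48
tool_pos: [0.6907, 0.1274, 0.0764]
tool_rot: [-0.704, 0.704, -0.062, 0.062]
contact_force: [1.0, 0.2, -1.6]
gripper_width: 0.407
avg t 34.58 p [0.6907 0.1274 0.0763] sd [0. 0. 0.] yaw -10.13 sd 0.01 F [ 0.4  0.  -0.7] w 34.0
t 34.58 p [0.6908 0.1274 0.0763] yaw -10.12 F [ 0.2 -0.1 -1. ] w 34.0
 twist -0.1  then dx,dy,dz cm [ -8.27  -0.37 -45.67]
```

View pics/w21.png

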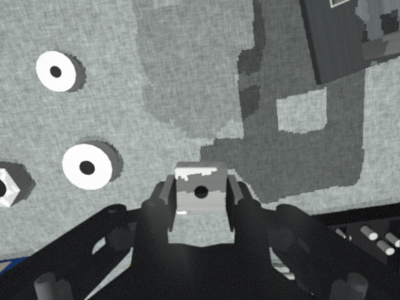

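```bash
python3 -m crank '[[[-1,-1,0,-5.5,0],[-1,-1,0,-5.7,0],[-1,-1,0,-5.7,0],[-1,-1,0,-5.7,0],[-1,-1,0,-5.7,0],[-1,-1.1,0,-5.7,0],[-1,-1.1,0,-5.7,0],[-1,-1.1,0,-5.7,0]]]' && python3 -m crank '[[[-1,0,0,-0.3,0],[-1,0,0,0,0],[-1,0,0,0,0],[-1,0,0,0,0]]]'
python3 - <<'E'
from h import *
avg(2); go(.53,-.308,-.015,-10)
w=grab_frame("wrist");f=grab_frame("scene")
cv2.imwrite("pics/w22.png",np.hstack([cv2.resize(w["frame"],(400,300)),cv2.resize(f["frame"][100:235,60:240],(400,300))])[:,:,::-1])
E
```

```text
time: 35.62
tool_pos: [0.53, -0.307, 0.077]
tool_rot: [-0.704, 0.704, -0.062, 0.062]
contact_force: [0.2, -0.3, -1.3]
gripper_width: 0.401
time: 36.12
tool_pos: [0.5308, -0.307, 0.0768]
tool_rot: [0.705, -0.704, 0.061, -0.061]
contact_force: [-0.1, 1.1, -1.3]
gripper_width: 0.4
avg t 36.23 p [ 0.5308 -0.3072  0.0769] sd [0.     0.0001 0.    ] yaw -9.88 sd 0.01 F [ 0.1 -0.  -0.4] w 33.8
t 36.23 p [ 0.5307 -0.3073  0.0769] yaw -9.89 F [ 0.1  0.3 -0.5] w 33.8
 twist 0.1  then dx,dy,dz cm [-0.06  9.19 -0.08]
```

View pics/w22.png

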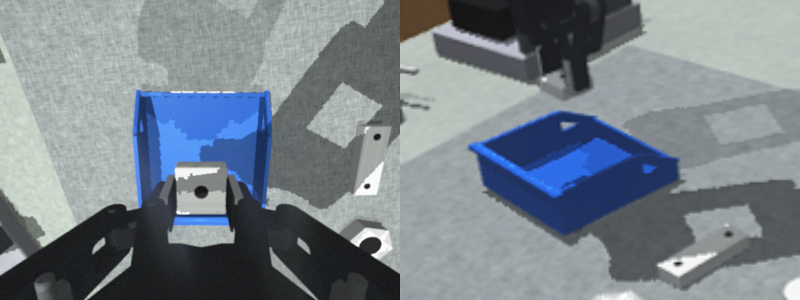

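```bash
python3 -m crank '[[[-1,0,3,-0.1,0],[-1,0,3,0,0],[-1,0,1.5,0,0],[-1,0,1,0,0],[-1,0,0.5,0,0],[-1,0,0,0,0]]]'
python3 - <<'E'
from h import *
avg(3); go(.53,-.308,-.0176,-10)
w=grab_frame("wrist");f=grab_frame("scene")
cv2.imwrite("pics/w23.png",np.hstack([cv2.resize(w["frame"],(400,300)),cv2.resize(f["frame"][100:235,60:240],(400,300))])[:,:,::-1])
E
```

```text
time: 37.08
tool_pos: [0.5305, -0.3095, -0.0127]
tool_rot: [-0.704, 0.705, -0.061, 0.062]
contact_force: [-0.3, 0.5, -0.2]
gripper_width: 0.4
avg t 37.23 p [ 0.5307 -0.3097 -0.0122] sd [0.     0.     0.0001] yaw -9.97 sd 0.0 F [ 0.1 -0.2 -0.5] w 34.0
t 37.23 p [ 0.5308 -0.3097 -0.0121] yaw -9.97 F [ 0.  -0.2 -0. ] w 34.0
 twist 0.0  then dx,dy,dz cm [-0.1   0.55  0.16]
```

View pics/w23.png

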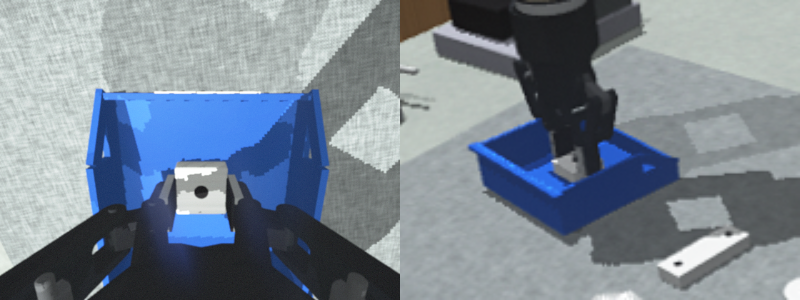

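```bash
python3 -m crank '[[[-1,0,0.4,0,0],[-1,0,0.1,0,0],[-1,0,0,0,0],[-1,0,0,0,0]]]'
```

```text
time: 37.83
tool_pos: [0.5303, -0.3094, -0.0176]
tool_rot: [-0.704, 0.704, -0.061, 0.061]
contact_force: [-2.0, 0.3, 4.5]
gripper_width: 0.4
```

It's on the floor of the bin (+4.5 N). I'll open partly so the fingers clear the walls, then lift away.

```bash
python3 -m crank '[[[0.3,0,0,0,0],[0.3,0,0,0,0],[0.3,0,0,0,0],[0.3,0,-4,0,0],[0.3,0,-5,0,0],[0.3,0,-5,0,0],[0.3,4,0,0,0],[0.3,4,0,0,0]]]' && python3 -m crank '[[[0.3,0,0,0,0],[0.3,0,0,0,0],[0.3,0,0,0,0]]]'
python3 - <<'E'
from h import *
avg(2)
w=grab_frame("wrist");f=grab_frame("scene")
cv2.imwrite("pics/w24.png",np.hstack([cv2.resize(w["frame"],(400,300)),cv2.resize(f["frame"][100:235,60:240],(400,300))])[:,:,::-1])
E
```

```text
time: 38.83
tool_pos: [0.6103, -0.3238, 0.1236]
tool_rot: [-0.704, 0.705, -0.061, 0.062]
contact_force: [0.7, -0.2, 0.1]
gripper_width: 0.649
time: 39.2
tool_pos: [0.608, -0.323, 0.1217]
tool_rot: [0.705, -0.704, 0.062, -0.061]
contact_force: [0.5, 0.3, 0.3]
gripper_width: 0.649
avg t 39.3 p [ 0.6082 -0.3231  0.1219] sd [0.     0.     0.0001] yaw -9.99 sd 0.0 F [-0.3 -0.4 -0.2] w 55.4
```

View pics/w24.png

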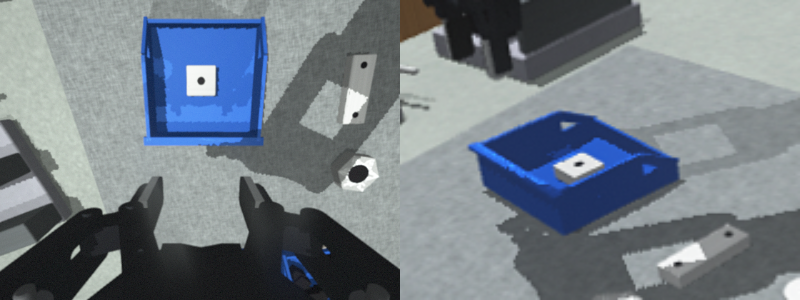

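Plate_36 lies flat at the centre of the bin, px (201,81) in the half-size wrist view. Now a final check of the stack, this time unobstructed.

Run:
```python
from h import *
f=grab_frame("scene");t=grab_frame("top")
print(bore(t,(.534,.3012),.072),bore(f,(.5345,.304),.072))
# seat outline visible in top, refit
c,s=np.cos(np.radians(10.4)),np.sin(np.radians(10.4))
im=t["frame"].copy()
cv2.imwrite("pics/f1.png",np.hstack([cv2.resize(t["frame"][150:240,110:230],(400,300),interpolation=cv2.INTER_CUBIC),cv2.resize(f["frame"][210:330,350:510],(400,300),interpolation=cv2.INTER_CUBIC)])[:,:,::-1])
cv2.imwrite("pics/f2.png",t["frame"][:,:,::-1])
```

```text
(array([141.2, 195.8]), np.int32(6), array([0.5338, 0.3014])) (array([419.6, 245.2]), np.int32(8), array([0.5343, 0.3038]))
```

View pics/f1.png

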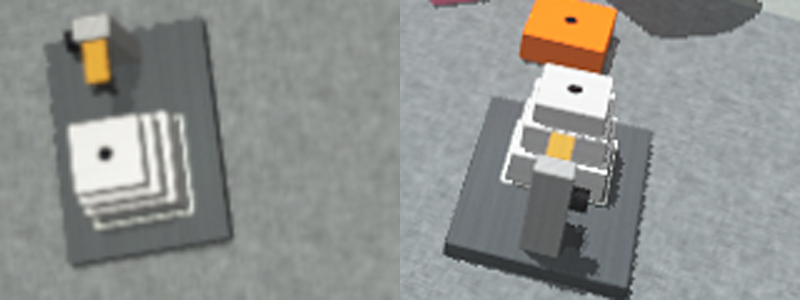

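View pics/f2.png

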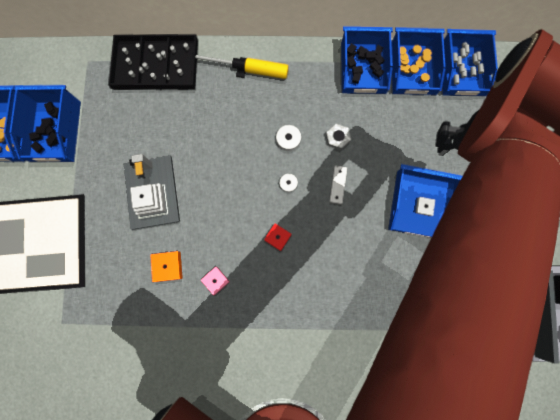

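The stack is three plates, square to the base. In the top camera its top bore is at (0.5338, 0.3014), against the seat centre at (0.5336, 0.3011). The other parts show no shift, and the gripper is clear. Handing in.

Run:
```python
from h import *
print(job_done(), state()["time"])
```

```text
the job is handed in; nothing more can be done
the job is handed in; nothing more can be done
```

I stacked plate_60, plate_52 and plate_44 on the gauge seat in that order. Their thicknesses add up to 24+20+16 = 60 mm, which puts the top at the finger. The leftover plate_36 lies flat in the empty blue bin, and the job was handed in at about 39 s.

**Last checks:**
- **Centring:** In the top camera, the bore of the top plate is within 0.5 mm of the seat centre. The scene camera puts it about 1.5 mm away. A close wrist view earlier put plate_60 about 1 mm towards the column, and I left it there.
- **Squareness:** Each stacked plate was released within about 0.2° of the gauge's angle (10.4°).
- **Height:** I did not measure it against the finger directly. It rests on the plate thicknesses and on plates 52 and 44 making contact at the expected height.
- **Other parts:** The round, six-sided, oblong and coloured parts look unmoved in the final top view. The gripper was clear of everything at hand-in.

**What disagreed:**
- **Missed grasp:** The first grasp of plate_60 closed on air above it. The pad tips sit about 28 mm behind the reported TCP, not at it as described. I corrected for this and gripped the plate without disturbing it.
- **Camera bias:** The cameras differed from each other by up to about 3 mm. I corrected this by gripping plate_60 from both directions.

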